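# Rinse a rack of microscope slides and hold it up to drain

### The job

Take the slide rack by its fold-over wire handle, lift it out of the glass dish it stands in, and lower it right down into the other, empty glass dish to rinse it. Then raise it straight out again and finish while still holding it by the handle, still and level, a few centimetres clear above that second dish as if to drain: do not put it down or let go at the end. Keep the rack level all the way so that no slide can slip out, and leave both dishes, the timer, the two dropper bottles and the forceps where they stand.

Things in the scene. Friction and masses are not known exactly. Their poses are not given: they have to be found in the camera images.
- slide_rack: Steel basket holding ten glass slides on edge, 85 mm along its x, 76 mm along its y (over the handle pivots), end plates with ears up to 49 mm high; 0.3 kg with the handle. Origin at the centre of its underside, z up when level. It fits a dish equally well turned half round (white frosted slide ends at +x). It starts standing in stain_dish, its axes parallel to the dish's.
- rack_mid (a point): Centre of the slide basket, 17 mm above the rack's underside, axes as the rack's.
- handle_grip (a point): Centre of the black grip sleeve (10 mm thick, 40 mm long, lying along its y) in the middle of the handle's crossbar. Its frame turns with the handle: y along the bar (parallel to the rack's y), z pointing from the pivot to the bar. It is the place to grasp.
- rack_handle (a joint): Hinge of the U-shaped wire handle, about the rack's y axis, 42 mm above the rack's underside and midway along it; grip sleeve 100 mm from the hinge. 0 = upright over the rack, positive = leaning to the rack's +x; stops at +-0.95 rad. It turns freely: at the start it has fallen to the +x stop, so that the grip is 81 mm to the side of the rack's middle and about 105 mm above the bench; the rack hangs level under it once it is carried.
- stain_dish: Clear glass rectangular dish in which the rack stands at the start. Outside 104 mm (x) by 94 mm (y), 60 mm high (rim bead 3 mm more all round); inside 96 by 86 mm, walls 4 mm, floor 5 mm thick. Loose, 0.6 kg. Origin at the centre of its underside.
- rinse_dish: The second, empty glass dish, same shape and size. The rack fits it with 5 mm to spare on each side when their axes are parallel (either way round). Loose, 0.6 kg. Origin at the centre of its underside. The two dishes stand side by side, 20 to 37 cm apart (centres); either may be the left one.
- timer: Bystander: white bench timer, 52 x 72 x 34 mm, origin at the centre of its underside.
- stain_a: Bystander: brown dropper bottle, 54 mm across, 138 mm high, origin at the centre of its underside.
- stain_b: Bystander: a second brown dropper bottle of the same size, origin at the centre of its underside.
- forceps_0: Bystander: steel forceps lying flat, 124 mm long, 8 mm high, origin at the centre of the underside.

How it is judged:
By the outcome, as a careful person would: the job done as asked, in the order asked, and still so for the second after the job is handed in, while the arm keeps its last pose, push and grip.
It also fails if it takes over 61 s, if anything falls off the work surface, if the arm or the gripper's body presses on something with over 40 N, if the wrist force passes 120 N, or if a joint passes its speed limit or range.

### The arm

A 7-joint arm with a two-finger parallel gripper is mounted at the origin on the work surface; the furniture and walls round the work are solid. World frame = base frame: x ahead of the robot, y to its left, z up, the work surface at z = 0. Lengths are in m, angles in degrees, forces in N, time in s.
With the tool pointing down it reaches from about 0.425 to 0.875 m from the base axis. Payload 4.7 kg.
Tool frame: the origin (TCP) lies at the very end of the fingers, on their centre line; the grasp point (between the pads) lies env.tcp_to_grasp behind it (env.tcp_to_grasp is the distance from the TCP to the grasp point, in m); z points along the fingers, x is the direction in which the jaws open and shut, and the axes are right-handed (so a half turn about z gives the same grasp; the last joint's range is limited). The gripper opens to 87 mm and grips with 3 to 60 N. Pads are 19 mm wide; open, the fingers measure 117 mm over their backs; the gripper's body (75 mm by 190 mm) begins 51 mm behind the grasp point.
Start: joints at [76.667, 18.392, -4.016, 83.108, 1.295, 78.541, -3.26], TCP at [0.159, -0.63, 0.223] pointing down, gripper open.
Joint ranges: [-163.93, 163.93], [-17.29, 119.83], [-79.2, 71.16], [3.27, 140.29], [-89.18, 269.18], [5.43, 117.66], [-154.24, 154.24]. Speed limits (degrees/s): [147.25, 147.25, 180, 180, 180, 180, 180].

### API

Orientations are given as [roll, pitch, yaw] about the fixed x, y, z axes, in that order (R = Rz(yaw) Ry(pitch) Rx(roll)).
In Python, from cell import env gives the robot as it stands. The module is installed in compiled form; this text tells all that it offers.
- The arm moves only by the tool send_rows, never from a script. Its argument "steps" is a list of rows, each a list of 3 entries, a list of its own where there are three numbers: the shift along the tool's x, y, z in m, then the turn, a rotation vector about the tool's x, y, z in rad, then the finger opening in m, from 0 to 0.087. A call has exactly 5 rows; each row is the pose to reach, as a shift and turn from the pose commanded when the call began, along the tool's axes at that moment; what a row does not reach only later rows make up. A row lasts 1/12 s, in which the tool goes at most 41.7 mm and 7.16 degrees, less where a joint would pass 70% of its speed; a pose out of reach is approached as far as the arm can. A call with a gripper value outside its range is refused whole. The fingers move at their own pace and stop on an object; "grip_force" is the grip in N (left out, the last holds). Time passes only in rows, so rows that repeat a pose let the fingers close, or fill a call up. It gives the time, the measured TCP pose, the force and the opening at its end, in the units of the state.
- env.get_obs(): the state, without advancing time (a new reading comes with each control period).
- env.read_camera(name): name is "scene" or "top" or "wrist"; returns a dict with "pixels" (400x640x3 uint8, red, green, blue), "fx", "fy", "cx", "cy" (pixels), "position" and "rotation" of the camera in the world. Camera axes: x right, y up, looking along -z (the intrinsics and any distortion apply to the point x, -y, -z); pixel columns grow to the right and rows downward; lengths in m; the calibration is good to about 2 mm. A picture is of the moment at which its call begins. There is no depth.
- env.sign_off(): hands the job in, once; it reports no verdict.
The state is a dict: "time_s": time; "qpos": joint angles; "joint_velocities": joint speeds; "effort": joint torques, N m; "tool_pos": TCP position; "tool_rot": TCP orientation; "force": force on the tool from outside, world axes, zero at the start; "wrist_torque": the same for the moment, N m; "grip_width": finger opening in m.
Only numpy, scipy, OpenCV 4.12 (cv2) and the standard library are available. Lean on these libraries where they do the work, as an engineer would, in place of code of your own. Each camera call takes 0.05 s, during which the arm holds its last target.

## Working session

There is one attempt and no reset: what is moved stays moved. The work goes in short steps, Python scripts to look and compute and a tool call to move; the robot and the scene stay as the last step left them, time stands still between calls to the robot, and variables do not carry over. Pictures are saved under pics/ and viewed, and the job is handed in when it is done.

Besides the shell and the picture viewer there is one more tool, called after "Emit:" by a JSON object that holds its "name" and its "arguments", one argument or row to a line. send_rows: Moves the arm, as the interface text tells. Its arguments: {"type":"object","properties":{"steps":{"type":"array"},"grip_force":{"type":"number"}},"required":["steps"]}

```bash
mkdir -p pics
python3 - <<'E'
from cell import env
import cv2
print(env.get_obs(), env.tcp_to_grasp)
for n in ["scene","top","wrist"]:
    c=env.read_camera(n); cv2.imwrite(f"pics/{n}0.png",c["pixels"][:,:,::-1])
    print(n,{k:v for k,v in c.items() if k!="pixels"})
E
```

```text
{'time_s': 0.0, 'qpos': array([76.6673317 , 18.43931806, -4.01655107, 83.17373469,  1.29606122,
       78.53999833, -3.26068576]), 'joint_velocities': array([-0.04189024,  0.0127087 ,  0.03560634, -0.01418388,  0.02407032,
       -0.08064236,  0.04089173]), 'effort': array([-2.30766454e-04, -4.91282701e+01, -4.03702240e-01, -3.12526023e+01,
       -6.39276858e-02,  4.38099552e-02,  1.71464258e-04]), 'tool_pos': array([ 0.15861911, -0.62979231,  0.22146895]), 'tool_rot': array([ 1.79993629e+02,  1.07746890e-01, -7.58571203e+01]), 'force': array([-0.23326026, -0.1293552 , -0.37922722]), 'wrist_torque': array([ 0.02062986, -0.02784676,  0.01335179]), 'grip_width': 0.08681663926925194} 0.0187
scene {'fx': 486.73065103565546, 'fy': 486.73065103565546, 'cx': 317.8701912104255, 'cy': 192.29607697846137, 'position': array([ 0.36676946, -0.82498241,  0.67800208]), 'rotation': array([ 56.93160252,   0.29459411, -15.44773087])}
top {'fx': 489.48662262359767, 'fy': 489.48662262359767, 'cx': 312.24173951433943, 'cy': 195.81151587738495, 'position': array([0.44183357, 0.01802941, 1.31255426]), 'rotation': array([  8.26157222,   1.99003968, -91.57429471])}
wrist {'fx': 284.37302748531494, 'fy': 284.37302748531494, 'cx': 316.37248200103124, 'cy': 199.42228977121178, 'position': array([ 0.23253076, -0.61151322,  0.38354139]), 'rotation': array([-1.62205213e+01,  4.39969660e-02, -7.58234747e+01])}
```

View pics/scene0.png

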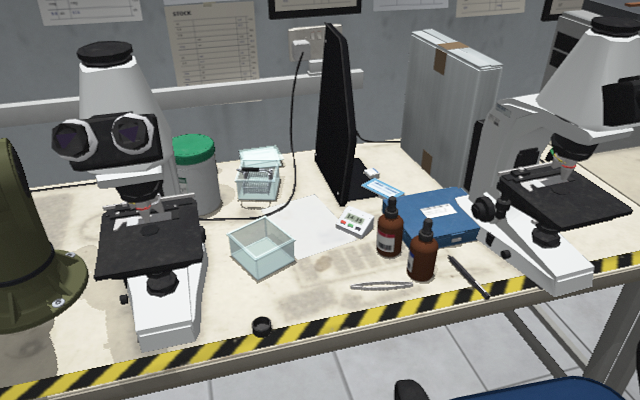

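View pics/top0.png

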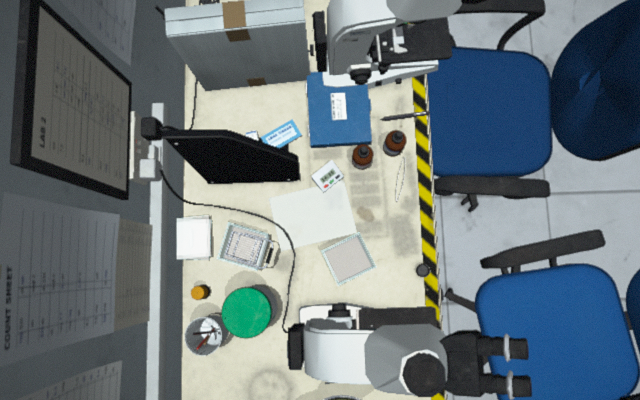

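View pics/wrist0.png

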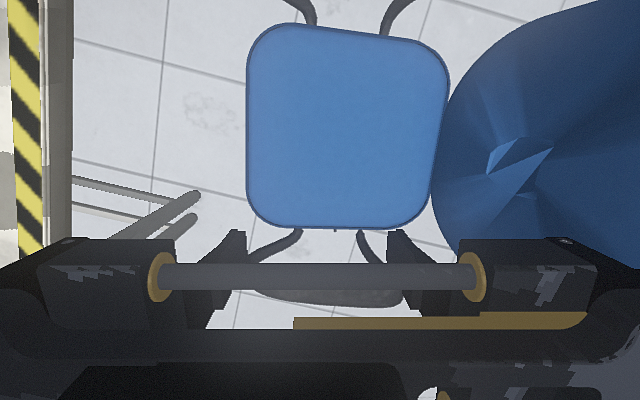

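```bash
cat > h.py <<'E'
import numpy as np, cv2
from scipy.spatial.transform import Rotation as R
def rot(c): return R.from_euler('xyz',c["rotation"],degrees=True).as_matrix()
def proj(c,P):
    p=(np.atleast_2d(P)-c["position"])@rot(c)
    return np.c_[c["cx"]+c["fx"]*p[:,0]/-p[:,2], c["cy"]-c["fy"]*p[:,1]/-p[:,2]]
def unproj(c,uv,z):
    uv=np.atleast_2d(uv); d=np.c_[(uv[:,0]-c["cx"])/c["fx"],-(uv[:,1]-c["cy"])/c["fy"],-np.ones(len(uv))]@rot(c).T
    s=(z-c["position"][2])/d[:,2]; return c["position"]+d*s[:,None]
def crop(c,x,y,w,h,k,f):
    cv2.imwrite(f,cv2.resize(c["pixels"][y:y+h,x:x+w,::-1],None,fx=k,fy=k,interpolation=cv2.INTER_CUBIC))
E
python3 - <<'E'
from cell import env
from h import *
import pickle
cs={n:env.read_camera(n) for n in ["scene","top"]}
pickle.dump(cs,open("c0.pkl","wb"))
crop(cs["top"],210,150,200,150,4,"pics/t1.png")
crop(cs["scene"],220,140,160,120,5,"pics/s1.png")
print(unproj(cs["top"],[[245,245],[347,258],[327,177],[362,156],[396,143],[320,399],[0,0]],0.06))
E
```

```text
[[ 0.50323726  0.23234168  0.06      ]
 [ 0.46288155 -0.0271827   0.06      ]
 [ 0.67307879  0.0168173   0.06      ]
 [ 0.72562729 -0.0761687   0.06      ]
 [ 0.75718782 -0.16613559  0.06      ]
 [ 0.12375081  0.05136947  0.06      ]
 [ 1.2100584   0.91989179  0.06      ]]
```

View pics/t1.png

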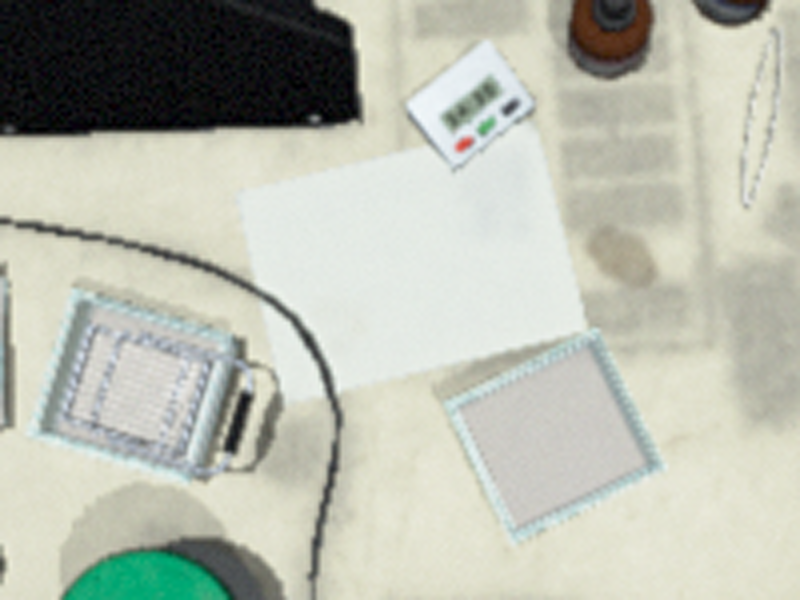

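View pics/s1.png

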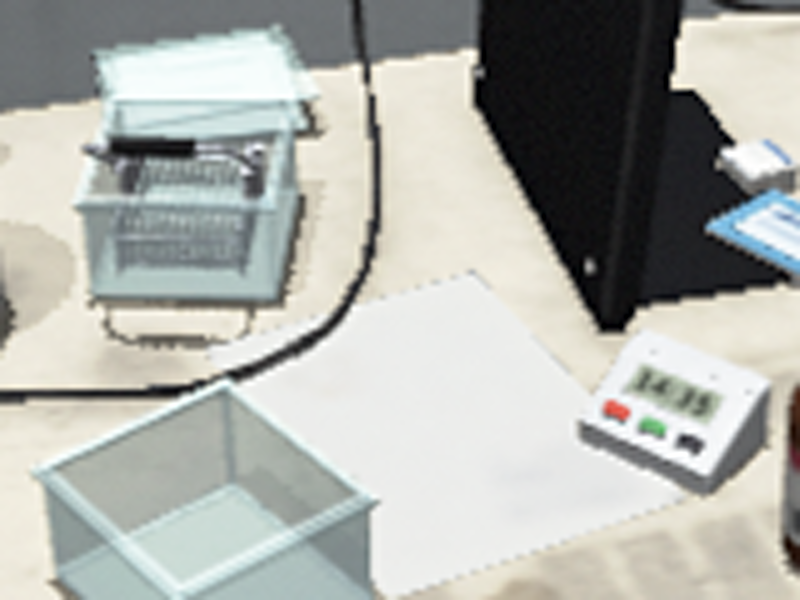

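Run:
```python
from h import *
import pickle
cs=pickle.load(open("c0.pkl","rb"))
crop(cs["top"],212,215,75,60,10,"pics/t2.png")
crop(cs["top"],315,225,65,65,9,"pics/t3.png")
crop(cs["scene"],220,210,85,75,9,"pics/s3.png")
crop(cs["scene"],230,140,60,75,8,"pics/s2.png")
```

```text
(no output)
```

View pics/t2.png

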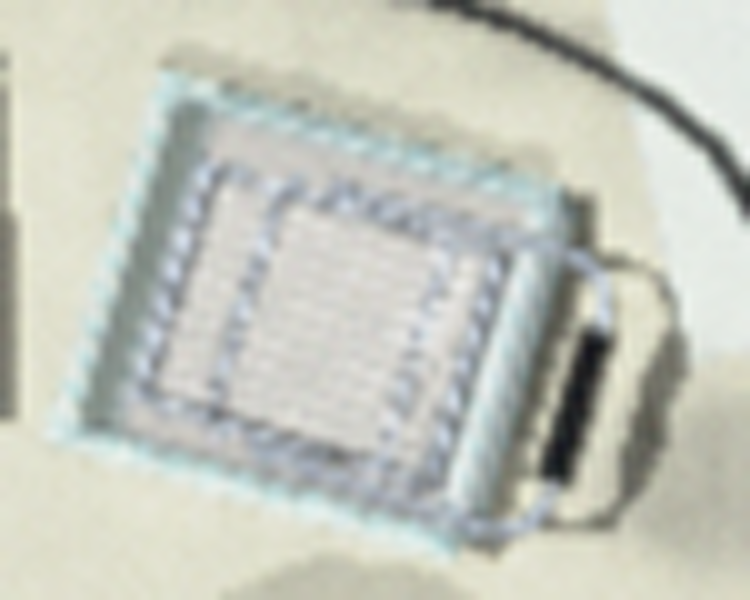

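View pics/t3.png

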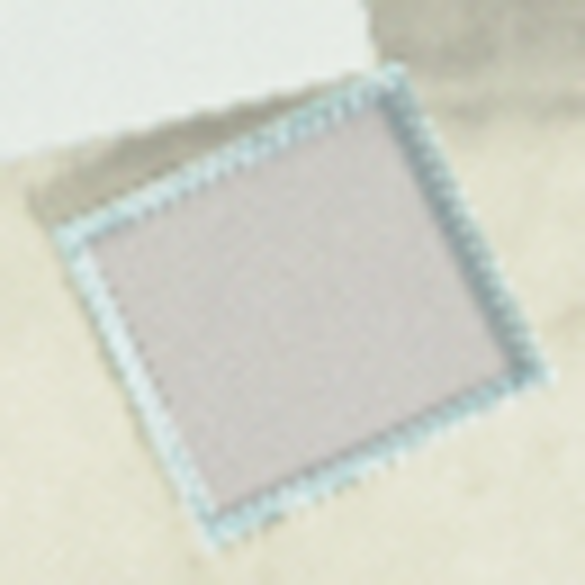

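View pics/s3.png

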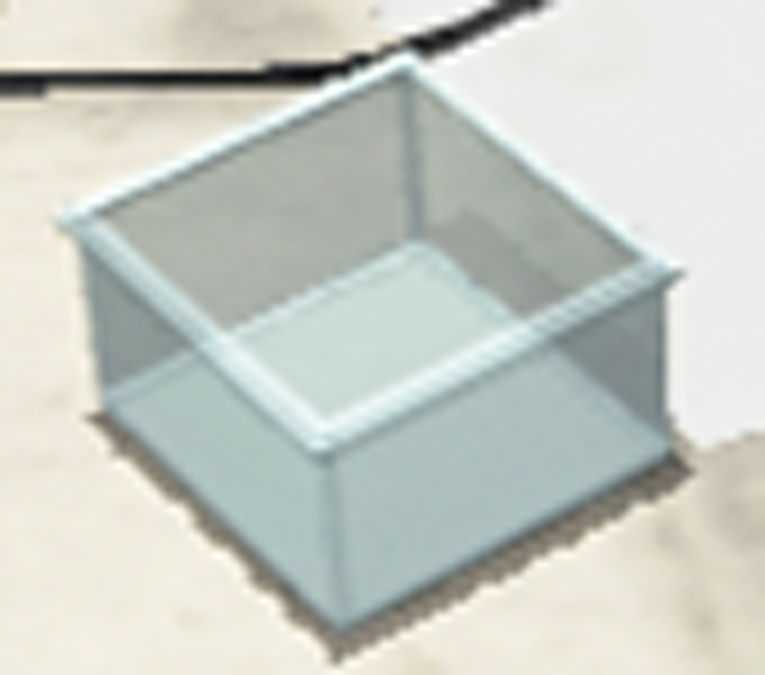

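View pics/s2.png

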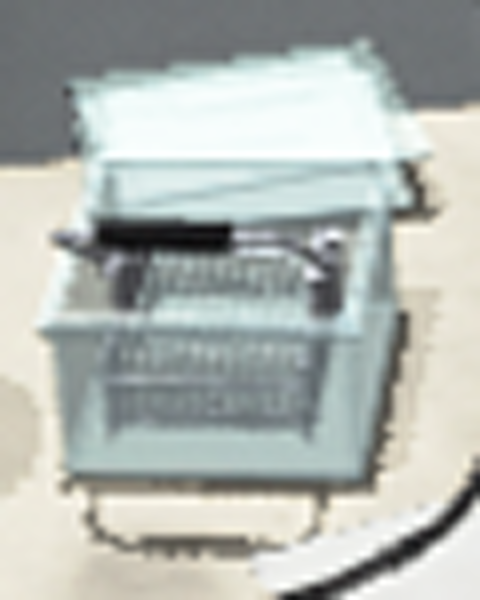

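```bash
cat > fit.py <<'E'
from h import *
import pickle
from scipy.optimize import least_squares
cs=pickle.load(open("c0.pkl","rb")); T,S=cs["top"],cs["scene"]
def px(l,x0,y0,k): return (np.array(l,float)+.5)/k-.5+[x0,y0]
rs=px([(168,72),(565,183),(455,553),(55,428)],212,215,10)
rr=px([(58,232),(400,65),(550,378),(212,546)],315,225,9)
rS=px([(60,217),(405,55),(682,272),(320,452)],220,210,9)
bS=px([(345,628),(672,455)],220,210,9)
sS=px([(40,327),(365,335)],230,140,8)
q=np.array([[-1,1],[1,1],[1,-1],[-1,-1]])   # image order TL,TR,BR,BL when dish x points image right
def rect(p,a,b,z,o=q):
    l=o*[a/2,b/2]; c,s=np.cos(p[2]),np.sin(p[2])
    return np.c_[p[0]+c*l[:,0]-s*l[:,1],p[1]+s*l[:,0]+c*l[:,1],np.full(len(o),z)]
zr=.06
def show(n,f,p0):
    r=least_squares(f,p0); print(n,r.x[:2],np.degrees(r.x[2]),"rms px",np.sqrt(np.mean(r.fun**2))); print(np.round(r.fun.reshape(-1,2),1).tolist()); return r.x
if __name__=="__main__":
    y0=np.radians(-90)
    show("stain top",lambda p:(proj(T,rect(p,.11,.1,zr))-rs).ravel(),[.5,.23,y0-.25])
    sc=np.array([[1,-1],[1,1]])
    show("stain both",lambda p:np.r_[(proj(T,rect(p,.11,.1,zr))-rs),proj(S,rect(p,.11,.1,zr,sc))-sS].ravel(),[.5,.23,y0-.25])
    show("rinse top",lambda p:(proj(T,rect(p,.11,.1,zr))-rr).ravel(),[.46,-.03,y0+.45])
    # scene order left,back,right,front
    p=[.46,-.03,y0+.45]
    so=np.array([[-1,-1],[-1,1],[1,1],[1,-1]])
    show("rinse scene",lambda p:np.r_[(proj(S,rect(p,.11,.1,zr,so))-rS),proj(S,rect(p,.104,.094,0,so[[3,2]]))-bS].ravel(),p)
E
python3 fit.py
python3 - <<'E'
from fit import *
print(proj(S,rect([.46,-.03,np.radians(-64)],.11,.1,.06)),rS)
gt=px([(596,335),(556,480)],212,215,10); print(unproj(T,gt,.105))
gs=px([(95,237),(235,236)],230,140,8)
for z in(.095,.1,.105,.11): print(z,unproj(S,gs,z)[:,:2].tolist())
E
```

```text
stain top [0.50259106 0.23856073] -107.82873805389903 rms px 0.6250126427466447
[[-0.2, -1.0], [0.7, -0.3], [0.2, 0.5], [-0.7, 0.8]]
stain both [0.50198288 0.2378911 ] -108.09290134740128 rms px 0.7166377303388818
[[0.2, -0.9], [1.0, 0.0], [0.4, 0.8], [-0.5, 0.9], [0.1, -1.0], [0.5, -1.1]]
rinse top [ 0.46191639 -0.03073408] -65.82426223613056 rms px 0.636734160187521
[[-0.7, -0.3], [0.1, -0.7], [1.1, 0.2], [-0.5, 0.7]]
rinse scene [ 0.45951406 -0.0339167 ] -65.18496507945751 rms px 0.9135106621666791
[[-1.2, -0.7], [0.2, -1.2], [0.7, -1.3], [-0.1, -0.1], [-0.2, 1.9], [0.6, 0.7]]
[[263.99452164 213.4570525 ]
 [295.90891558 236.82064385]
 [255.73003848 258.34804146]
 [224.82880703 232.22225588]] [[226.22222222 233.66666667]
 [264.55555556 215.66666667]
 [295.33333333 239.77777778]
 [255.11111111 259.77777778]]
[[0.49166826 0.15996067 0.105     ]
 [0.45654946 0.17035023 0.105     ]]
0.095 [[0.45478978998386055, 0.1853622435767266], [0.49484632226791325, 0.1745229441123094]]
0.1 [[0.4540349013629246, 0.17669722600206805], [0.49374789686023796, 0.16595088760782273]]
0.105 [[0.4532800127419887, 0.16803220842740918], [0.49264947145256266, 0.15737883110333617]]
0.11 [[0.4525251241210527, 0.15936719085275053], [0.4915510460448874, 0.14880677459884983]]
```

Run:
```python
from fit import *
from scipy.optimize import least_squares
def tri(a,b):
    r=least_squares(lambda X:np.r_[(proj(S,X)-a).ravel(),(proj(T,X)-b).ravel()],[.4,0,.2]); return r.x.round(3),np.round(r.fun,1)
print("mic1 cap",tri((105,46),(424,375)))
print("mic1 L eyepiece",tri((68,140),(517,381)), tri((127,128),(517,348)))
print("tub top", tri((193,143),(248,312)))
print("mic2 cap",tri((628,15),(425,-5)))
print("mic1 base",unproj(S,[(165,335),(135,340),(200,330)],.0).round(3).tolist())
print("mic1 in top z.4",unproj(T,[(290,345),(370,360),(440,399),(330,340)],.3).round(3).tolist())
print("table edge",unproj(T,[(418,100),(440,390)],0).round(3).tolist())
print("mon corner",tri((343,202),(300,178)),tri((327,25),(165,135)))
print("mon", unproj(S,[(322,160),(343,202)],0).round(3).tolist())
print("mic2 top stage",unproj(T,[(330,90),(430,85),(450,60),(325,40)],.15).round(3).tolist())
print("box",unproj(T,[(205,90),(310,80)],.3).round(3).tolist())
```

```text
mic1 cap (array([ 0.266, -0.128,  0.49 ]), array([ 0.1, -0. ,  0. ,  0.1]))
mic1 L eyepiece (array([ 0.233, -0.293,  0.437]), array([3.6, 0.1, 0.8, 5.6])) (array([ 0.294, -0.295,  0.444]), array([ 1.4, -0. ,  0.2,  2.1]))
tub top (array([0.349, 0.208, 0.168]), array([-2.1,  0.1,  0. , -2.1]))
mic2 cap (array([ 0.983, -0.208,  0.483]), array([-27.1,  11.3,  18.9, -31.8]))
mic1 base [[0.259, -0.191, 0.0], [0.208, -0.188, 0.0], [0.319, -0.196, 0.0]]
mic1 in top z.4 [[0.289, 0.102, 0.3], [0.257, -0.057, 0.3], [0.18, -0.19, 0.3], [0.297, 0.022, 0.3]]
table edge [[0.892, -0.242, 0.0], [0.125, -0.253, 0.0]]
mon corner (array([0.679, 0.089, 0.022]), array([ 0.3, -0. , -0.1,  0.3])) (array([0.711, 0.338, 0.374]), array([ 0.4, -0.1, -0.1,  0.4]))
mon [[0.697, 0.339, 0.0], [0.689, 0.12, 0.0]]
mic2 top stage [[0.875, 0.003, 0.15], [0.878, -0.244, 0.15], [0.94, -0.297, 0.15], [1.007, 0.011, 0.15]]
box [[0.83, 0.276, 0.3], [0.843, 0.047, 0.3]]
```

Emit:
{"name": "send_rows", "arguments": {
  "steps": [
    [[0, 0, -0.03], [0, 0, 0], 0.087],
    [[0, 0, -0.06], [0, 0, 0], 0.087],
    [[0, 0, -0.09], [0, 0, 0], 0.087],
    [[0, 0, -0.12], [0, 0, 0], 0.087],
    [[0, 0, -0.15], [0, 0, 0], 0.087]
  ]
}}

```text
time_s: 0.67
tool_pos: [0.1587, -0.63, 0.374]
tool_rot: [180.0, 0.0, -75.9]
force: [0.5, -0.7, 0.4]
grip_width: 0.0871
```

Run:
```python
from cell import env
o=env.get_obs(); print(o['time_s'],o['qpos'].round(2),o['tool_pos'],o['tool_rot'])
```

```text
0.6667 [76.22 17.29 -3.7  67.52  1.11 95.23 -3.07] [ 0.15867615 -0.63002368  0.3739795 ] [ 1.79996292e+02  4.54637057e-03 -7.58591629e+01]
```

Emit:
{"name": "send_rows", "arguments": {
  "steps": [
    [[-0.011, -0.033, 0], [0, 0, 0], 0.087],
    [[-0.022, -0.066, 0], [0, 0, 0], 0.087],
    [[-0.034, -0.099, 0], [0, 0, 0], 0.087],
    [[-0.045, -0.131, 0], [0, 0, 0], 0.087],
    [[-0.056, -0.164, 0], [0, 0, 0], 0.087]
  ]
}}

```text
time_s: 1.08
tool_pos: [0.3051, -0.5349, 0.3727]
tool_rot: [180.0, -0.0, -75.9]
force: [0.7, -0.5, -0.6]
grip_width: 0.0866
```

Emit:
{"name": "send_rows", "arguments": {
  "steps": [
    [[-0.011, -0.033, 0], [0, 0, 0], 0.087],
    [[-0.022, -0.066, 0], [0, 0, 0], 0.087],
    [[-0.034, -0.099, 0], [0, 0, 0], 0.087],
    [[-0.045, -0.131, 0], [0, 0, 0], 0.087],
    [[-0.056, -0.164, 0], [0, 0, 0], 0.087]
  ]
}}

```text
time_s: 1.5
tool_pos: [0.4505, -0.4405, 0.3726]
tool_rot: [180.0, -0.0, -75.9]
force: [-0.3, -0.7, 0.5]
grip_width: 0.087
```

Emit:
{"name": "send_rows", "arguments": {
  "steps": [
    [[-0.029, -0.025, 0], [0, 0, 0], 0.087],
    [[-0.058, -0.05, 0], [0, 0, 0], 0.087],
    [[-0.086, -0.074, 0], [0, 0, 0], 0.087],
    [[-0.115, -0.099, 0], [0, 0, 0], 0.087],
    [[-0.144, -0.124, 0], [0, 0, 0], 0.087]
  ]
}}

```text
time_s: 1.92
tool_pos: [0.535, -0.27, 0.3726]
tool_rot: [180.0, -0.0, -75.9]
force: [0.5, -0.4, -0.4]
grip_width: 0.0871
```

Emit:
{"name": "send_rows", "arguments": {
  "steps": [
    [[-0.029, -0.025, 0], [0, 0, 0], 0.087],
    [[-0.058, -0.05, 0], [0, 0, 0], 0.087],
    [[-0.086, -0.074, 0], [0, 0, 0], 0.087],
    [[-0.115, -0.099, 0], [0, 0, 0], 0.087],
    [[-0.144, -0.124, 0], [0, 0, 0], 0.087]
  ]
}}

```text
time_s: 2.33
tool_pos: [0.62, -0.1002, 0.3727]
tool_rot: [-180.0, -0.0, -75.9]
force: [0.7, -0.3, -0.2]
grip_width: 0.0868
```

```bash
cat >> h.py <<'E'
def to_tool(o,P,yaw):
    "P target TCP world; level yaw target deg -> shift, rotvec in tool axes"
    A=R.from_euler('xyz',o['tool_rot'],degrees=True); B=R.from_euler('xyz',[180,0,yaw],degrees=True)
    return A.inv().apply(np.array(P)-o['tool_pos']).round(4),(A.inv()*B).as_rotvec().round(4)
E
python3 - <<'E'
from cell import env
from h import *
o=env.get_obs(); print(o['time_s'],o['qpos'].round(2),o['tool_pos'],o['tool_rot'],o['force'])
print(to_tool(o,[.475,.13,.30],-107.5))
E
```

```text
2.3333 [ 27.54  16.3  -27.5   70.48   7.5   94.93 -74.24] [ 0.62001565 -0.10019641  0.37265658] [-1.79996848e+02 -2.93364595e-02 -7.58864805e+01] [ 0.73521732 -0.29412536 -0.20093289]
(array([-0.2586,  0.0845,  0.0725]), array([-2.000e-04, -5.000e-04,  5.518e-01]))
```

Emit:
{"name": "send_rows", "arguments": {
  "steps": [
    [[-0.026, 0.0085, 0.004], [0, 0, 0.055], 0.07],
    [[-0.052, 0.017, 0.008], [0, 0, 0.11], 0.06],
    [[-0.078, 0.0255, 0.012], [0, 0, 0.165], 0.05],
    [[-0.104, 0.034, 0.016], [0, 0, 0.22], 0.04],
    [[-0.13, 0.042, 0.02], [0, 0, 0.276], 0.04]
  ]
}}

```text
time_s: 2.75
tool_pos: [0.5462, 0.0152, 0.3522]
tool_rot: [180.0, -0.0, -91.8]
force: [0.4, 0.0, 0.7]
grip_width: 0.0614
```

Run:
```python
from cell import env
from h import *
o=env.get_obs(); print(o['time_s'],o['qpos'].round(2),o['tool_pos'],o['tool_rot'],o['force'])
print(to_tool(o,[.475,.13,.30],-107.5))
```

```text
2.75 [ 23.23   5.54 -29.91  84.5    2.77  90.71 -98.35] [0.54622244 0.01518506 0.35216954] [ 1.79986946e+02 -1.36544012e-02 -9.18266508e+01] [0.36368701 0.01247389 0.69359023]
(array([-0.1125,  0.0748,  0.0522]), array([ 2.000e-04, -3.000e-04,  2.736e-01]))
```

Emit:
{"name": "send_rows", "arguments": {
  "steps": [
    [[-0.023, 0.015, 0.01], [0, 0, 0.055], 0.035],
    [[-0.045, 0.03, 0.02], [0, 0, 0.11], 0.035],
    [[-0.068, 0.045, 0.03], [0, 0, 0.165], 0.035],
    [[-0.09, 0.06, 0.04], [0, 0, 0.22], 0.035],
    [[-0.1125, 0.075, 0.052], [0, 0, 0.274], 0.035]
  ]
}}

```text
time_s: 3.17
tool_pos: [0.4747, 0.1297, 0.3004]
tool_rot: [-179.9, -0.0, -107.5]
force: [0.3, 0.0, -1.0]
grip_width: 0.0362
```

Run:
```python
from cell import env
from h import *
import pickle
cs={n:env.read_camera(n) for n in ["scene","top","wrist"]}
pickle.dump(cs,open("c1.pkl","wb"))
o=env.get_obs(); print(o['time_s'],o['qpos'].round(2),o['tool_pos'],o['tool_rot'],o['force'],o['grip_width'])
cv2.imwrite("pics/w1.png",cs["wrist"]["pixels"][:,:,::-1])
crop(cs["scene"],180,80,160,130,5,"pics/s4.png")
```

```text
3.3167 [  17.75   -1.53  -35.23   96.68   -0.85   84.63 -124.48] [0.47382608 0.13074522 0.30006114] [ 1.79972715e+02 -6.22067691e-02 -1.07097374e+02] [ 0.1063722  -0.8738604   0.89612905] 0.03539259351763013
```

View pics/w1.png

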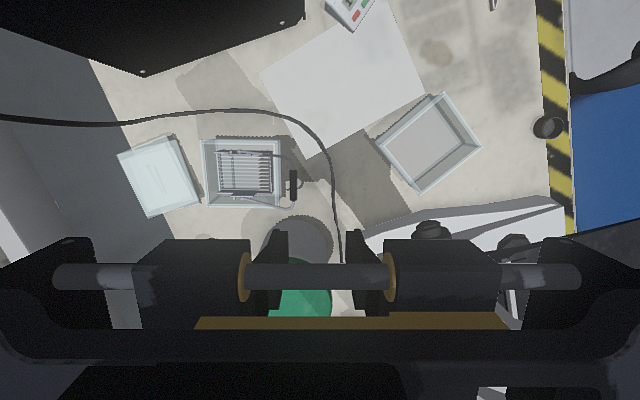

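View pics/s4.png

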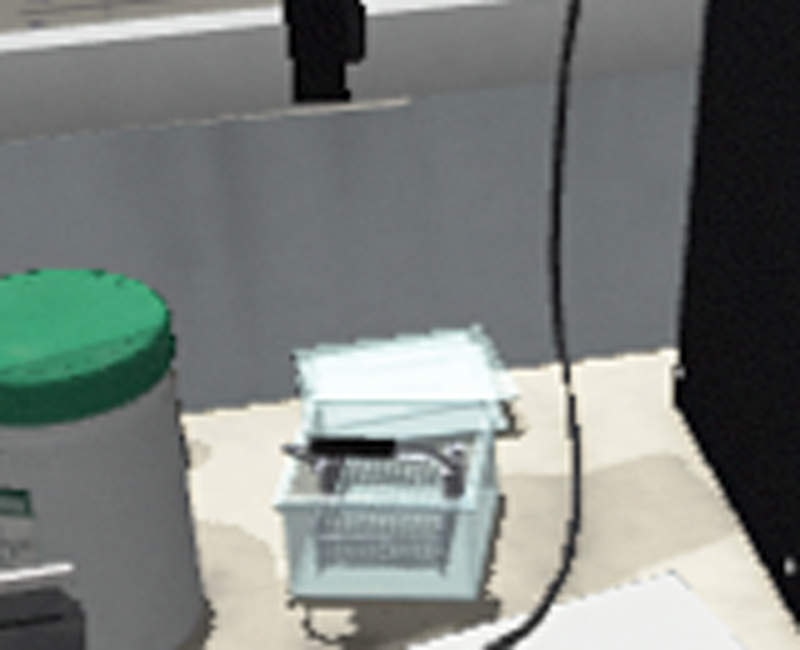

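Run:
```python
from h import *
import pickle
cs=pickle.load(open("c1.pkl","rb"))
crop(cs["wrist"],190,125,120,95,6,"pics/w2.png")
crop(cs["wrist"],365,85,125,115,6,"pics/w3.png")
```

```text
(no output)
```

View pics/w2.png

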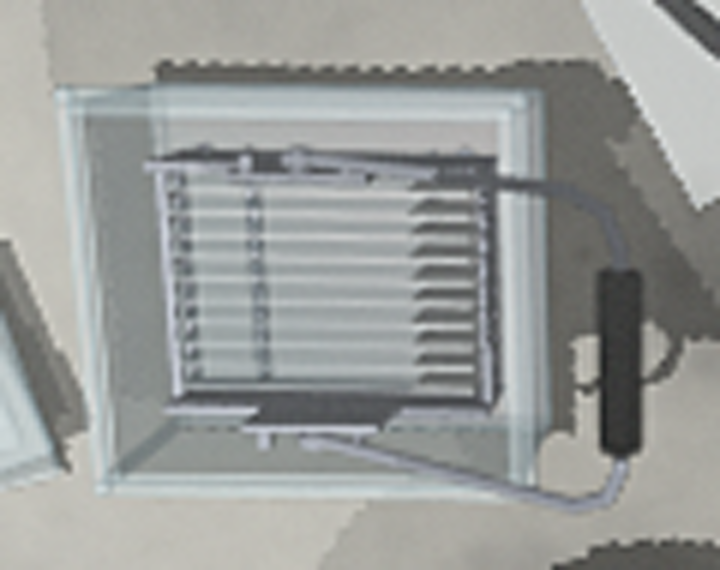

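View pics/w3.png

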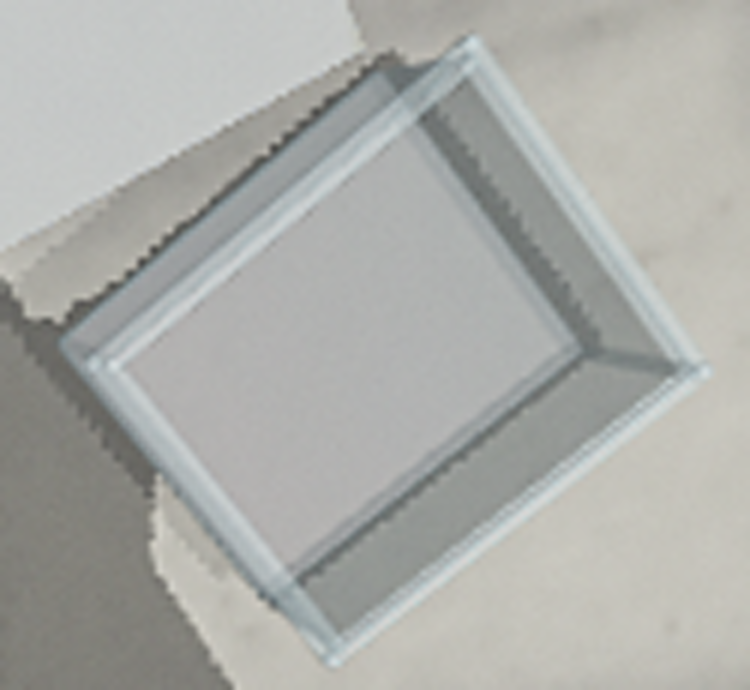

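```bash
cat > fit1.py <<'E'
from fit import *
W=pickle.load(open("c1.pkl","rb"))["wrist"]
ws=px([(57,90),(548,90),(542,496),(102,492)],190,125,6)
wr=px([(88,362),(477,37),(708,370),(335,665)],365,85,6)
y0=np.radians(-90)
if __name__=="__main__":
  for a,b,z in((.11,.1,.06),(.11,.1,.063)):
    show("stain",lambda p:(proj(W,rect(p,a,b,z))-ws).ravel(),[.5,.23,y0-.25])
    show("rinse",lambda p:(proj(W,rect(p,a,b,z))-wr).ravel(),[.46,-.03,y0+.45])
  g=px([(620,270),(620,455)],190,125,6); G=unproj(W,g,.105); print(G,G.mean(0),np.linalg.norm(G[0]-G[1]),np.degrees(np.arctan2(*(G[0]-G[1])[1::-1])))
E
python3 fit1.py
```

```text
stain [0.49940615 0.2359865 ] -107.82474896350581 rms px 0.906222666977407
[[0.7, -1.3], [-1.5, -0.1], [0.9, 1.0], [-0.1, 0.6]]
rinse [ 0.46024716 -0.03121559] -65.6305375046031 rms px 1.120035417603657
[[-1.2, 0.1], [-0.1, -1.5], [1.9, 0.5], [-0.5, 1.5]]
stain [0.49968391 0.23507118] -107.82140897446071 rms px 0.9967612912743231
[[0.4, -1.5], [-1.2, -0.3], [1.2, 1.3], [-0.3, 0.9]]
rinse [ 0.4608118  -0.03013121] -65.63167425502547 rms px 1.4006537468508058
[[-1.6, 0.1], [-0.1, -1.9], [2.3, 0.6], [-0.6, 1.9]]
[[0.49153872 0.15772678 0.105     ]
 [0.45287675 0.17049673 0.105     ]] [0.47220773 0.16411175 0.105     ] 0.04071633370073349 -18.278262387049843
```

Run:
```python
from cell import env
from h import *
o=env.get_obs(); print(o['time_s'],o['tool_pos'],o['tool_rot'])
print(to_tool(o,[.473,.164,.0863],-107.9))
```

```text
3.3167 [0.47382608 0.13074522 0.30006114] [ 1.79972715e+02 -6.22067691e-02 -1.07097374e+02]
(array([-0.0318,  0.0105,  0.2137]), array([ 0.0005, -0.0011,  0.014 ]))
```

Emit:
{"name": "send_rows", "arguments": {
  "steps": [
    [[-0.011, 0.004, 0.03], [0, 0, 0.005], 0.035],
    [[-0.022, 0.008, 0.06], [0, 0, 0.009], 0.035],
    [[-0.032, 0.0115, 0.09], [0, 0, 0.009], 0.035],
    [[-0.032, 0.0115, 0.12], [0, 0, 0.009], 0.035],
    [[-0.032, 0.0115, 0.14], [0, 0, 0.009], 0.035]
  ]
}}

```text
time_s: 3.73
tool_pos: [0.4735, 0.1618, 0.1581]
tool_rot: [179.9, -0.1, -107.9]
force: [0.7, -1.0, 0.1]
grip_width: 0.0345
```

Run:
```python
from cell import env
from h import *
cs=env.read_camera("wrist")
o=env.get_obs(); print(o['time_s'],o['qpos'].round(2),o['tool_pos'],o['tool_rot'],o['force'],o['grip_width'])
cv2.imwrite("pics/w4.png",cs["pixels"][:,:,::-1])
print(to_tool(o,[.473,.164,.0863],-107.9))
```

```text
3.7833 [  14.67    5.15  -37.96  107.86    3.32   68.56 -132.33] [0.47154503 0.16061385 0.15486142] [ 179.60648816   -0.23641169 -107.9185103 ] [-2.44295288 -1.12157773 -2.99109373] 0.03518404638920779
(array([-0.004 , -0.0008,  0.0685]), array([ 0.0069, -0.0041, -0.0003]))
```

View pics/w4.png

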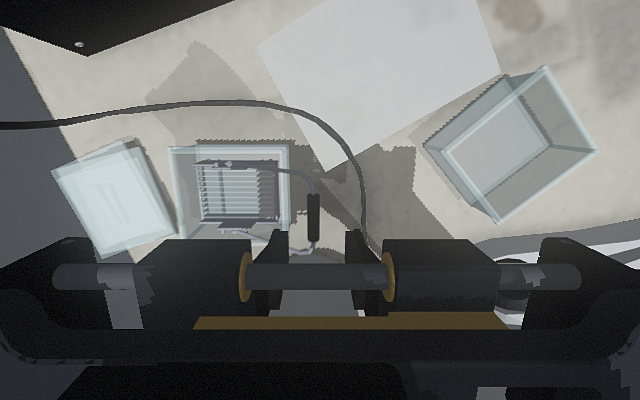

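Emit:
{"name": "send_rows", "arguments": {
  "steps": [
    [[0, 0, 0.01], [0, 0, 0], 0.035],
    [[0, 0, 0.025], [0, 0, 0], 0.035],
    [[0, 0, 0.042], [0, 0, 0], 0.035],
    [[0, 0, 0.054], [0, 0, 0], 0.035],
    [[0, 0, 0.06], [0, 0, 0], 0.035]
  ]
}}

```text
time_s: 4.2
tool_pos: [0.4743, 0.162, 0.0999]
tool_rot: [180.0, -0.0, -107.9]
force: [-0.3, -0.9, -0.4]
grip_width: 0.0352
```

Emit:
{"name": "send_rows", "arguments": {
  "steps": [
    [[0, 0, 0.006], [0, 0, 0], 0.035],
    [[0, 0, 0.011], [0, 0, 0], 0.035],
    [[0, 0, 0.013], [0, 0, 0], 0.035],
    [[0, 0, 0.013], [0, 0, 0], 0.035],
    [[0, 0, 0.013], [0, 0, 0], 0.035]
  ]
}}

```text
time_s: 4.62
tool_pos: [0.4743, 0.1628, 0.0879]
tool_rot: [-180.0, 0.0, -107.9]
force: [0.0, -0.1, 0.2]
grip_width: 0.0348
```

Run:
```python
from cell import env
from h import *
cs=env.read_camera("wrist")
s=env.read_camera("scene"); crop(s,200,80,160,130,5,"pics/s5.png")
o=env.get_obs(); print(o['time_s'],o['qpos'].round(2),o['tool_pos'],o['tool_rot'],o['force'],o['grip_width'])
cv2.imwrite("pics/w5.png",cs["pixels"][:,:,::-1])
```

```text
4.7167 [  13.36    9.75  -37.87  111.96    6.89   60.44 -135.4 ] [0.47439706 0.16281943 0.08805175] [-1.79947849e+02  1.93791411e-02 -1.07884867e+02] [ 0.09352987 -0.13426372  0.02019369] 0.03487442930449798
```

View pics/w5.png

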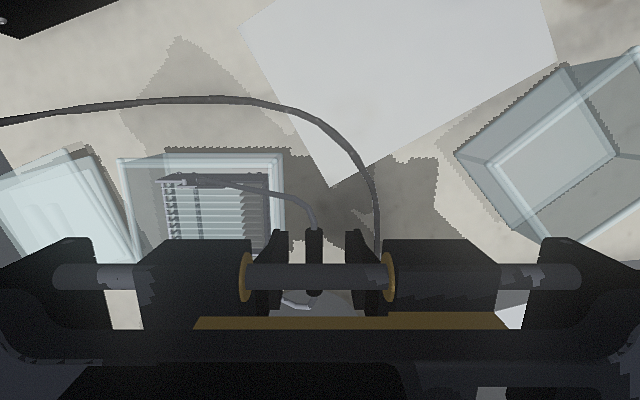

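View pics/s5.png

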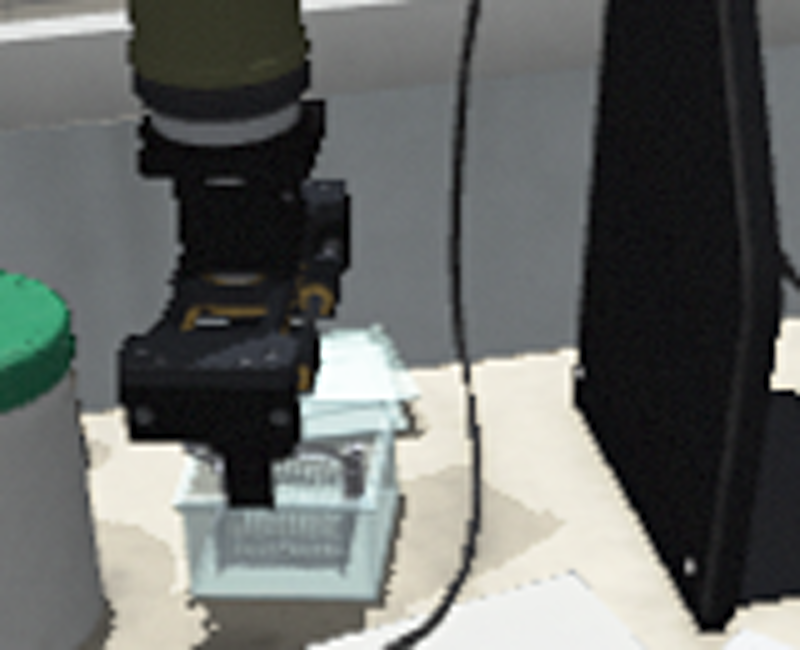

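Emit:
{"name": "send_rows", "arguments": {
  "steps": [
    [[0, 0, 0.001], [0, 0, 0], 0.02],
    [[0, 0, 0.001], [0, 0, 0], 0.014],
    [[0, 0, 0.001], [0, 0, 0], 0.008],
    [[0, 0, 0.001], [0, 0, 0], 0.004],
    [[0, 0, 0.001], [0, 0, 0], 0.004]
  ],
  "grip_force": 6
}}

```text
time_s: 5.13
tool_pos: [0.474, 0.1628, 0.0866]
tool_rot: [-180.0, 0.0, -107.9]
force: [0.1, 0.7, -0.1]
grip_width: 0.01
```

Run:
```python
from cell import env
from h import *
o=env.get_obs(); print(o['time_s'],o['tool_pos'],o['tool_rot'],o['force'],o['grip_width'])
t=np.radians(-107.9); d=np.array([np.cos(t),np.sin(t),0])
for k,a in enumerate(np.linspace(.95,0,21)): print(k,round(.1*np.sin(a)-.0813,4),round(.1*(np.cos(a)-np.cos(.95)),4))
```

```text
5.1333 [0.47404747 0.16279456 0.08655296] [-1.79992997e+02  7.47201752e-03 -1.07884199e+02] [ 0.13052323  0.69076904 -0.12186097] 0.010042716694394702
0 0.0 0.0
1 -0.0028 0.0038
2 -0.0058 0.0075
3 -0.009 0.011
4 -0.0124 0.0143
5 -0.0159 0.0175
6 -0.0196 0.0205
7 -0.0234 0.0234
8 -0.0273 0.026
9 -0.0314 0.0285
10 -0.0356 0.0308
11 -0.0398 0.0328
12 -0.0442 0.0347
13 -0.0487 0.0364
14 -0.0532 0.0378
15 -0.0578 0.039
16 -0.0624 0.04
17 -0.0671 0.0408
18 -0.0718 0.0414
19 -0.0766 0.0417
20 -0.0813 0.0418
```

Emit:
{"name": "send_rows", "arguments": {
  "steps": [
    [[-0.0028, 0, -0.0038], [0, 0, 0], 0.004],
    [[-0.0058, 0, -0.0075], [0, 0, 0], 0.004],
    [[-0.009, 0, -0.011], [0, 0, 0], 0.004],
    [[-0.0124, 0, -0.0143], [0, 0, 0], 0.004],
    [[-0.0159, 0, -0.0175], [0, 0, 0], 0.004]
  ]
}}

```text
time_s: 5.55
tool_pos: [0.4792, 0.1779, 0.1046]
tool_rot: [-180.0, -0.0, -107.9]
force: [-1.6, -2.1, 1.4]
grip_width: 0.0095
```

Run:
```python
from cell import env
from h import *
o=env.get_obs(); print(o['time_s'],o['qpos'].round(1),o['tool_pos'],o['tool_rot'],o['force'],o['grip_width'])
s=env.read_camera("scene"); crop(s,200,80,160,130,5,"pics/s6.png")
w=env.read_camera("wrist"); cv2.imwrite("pics/w6.png",w["pixels"][:,:,::-1])
```

```text
5.55 [  12.3    9.9  -38.4  109.7    7.    62.6 -136.8] [0.4791722  0.17786963 0.10462754] [-1.79971540e+02 -2.78596771e-02 -1.07891145e+02] [-1.61977431 -2.13017238  1.42730847] 0.00946937499953958
```

View pics/s6.png

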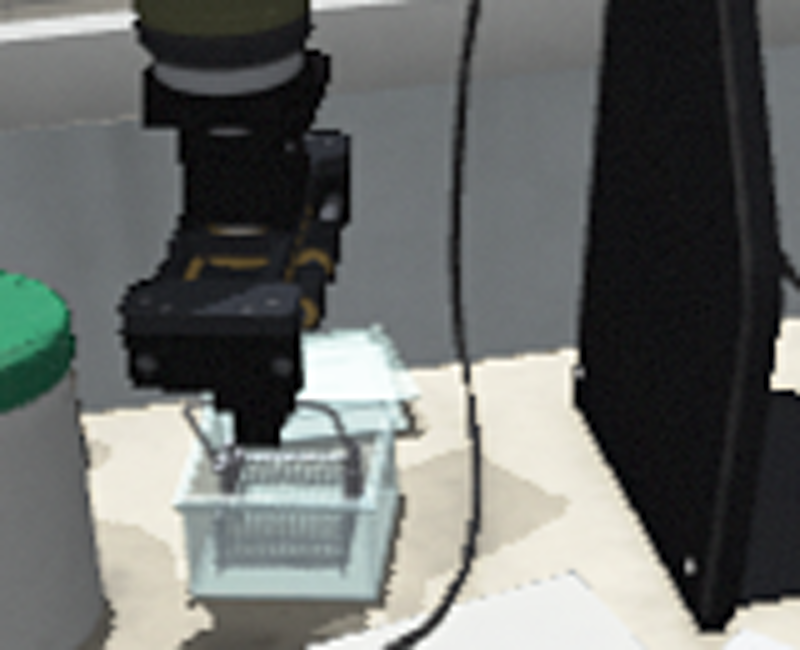

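View pics/w6.png

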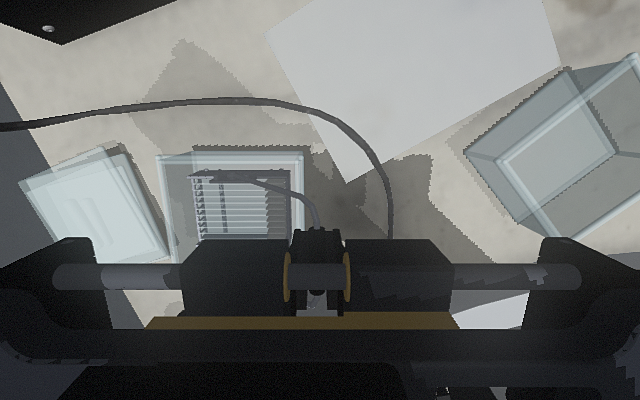

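Emit:
{"name": "send_rows", "arguments": {
  "steps": [
    [[-0.0037, 0, -0.003], [0, 0, 0], 0.004],
    [[-0.0075, 0, -0.0059], [0, 0, 0], 0.004],
    [[-0.0114, 0, -0.0085], [0, 0, 0], 0.004],
    [[-0.0155, 0, -0.011], [0, 0, 0], 0.004],
    [[-0.0197, 0, -0.0133], [0, 0, 0], 0.004]
  ],
  "grip_force": 3
}}

```text
time_s: 6.07
tool_pos: [0.4852, 0.1973, 0.1177]
tool_rot: [-180.0, 0.0, -107.9]
force: [-0.3, -1.7, 0.9]
grip_width: 0.0098
```

Emit:
{"name": "send_rows", "arguments": {
  "steps": [
    [[-0.0042, 0, -0.002], [0, 0, 0], 0.004],
    [[-0.0086, 0, -0.0039], [0, 0, 0], 0.004],
    [[-0.0131, 0, -0.0056], [0, 0, 0], 0.004],
    [[-0.0176, 0, -0.007], [0, 0, 0], 0.004],
    [[-0.0222, 0, -0.0082], [0, 0, 0], 0.004]
  ]
}}

```text
time_s: 6.48
tool_pos: [0.4918, 0.2183, 0.1256]
tool_rot: [180.0, 0.0, -107.9]
force: [0.7, 0.2, 0.2]
grip_width: 0.0095
```

Run:
```python
from cell import env
from h import *
o=env.get_obs(); print(o['time_s'],o['qpos'].round(1),o['tool_pos'],o['tool_rot'],o['force'],o['grip_width'])
s=env.read_camera("scene"); crop(s,200,80,160,130,5,"pics/s7.png")
w=env.read_camera("wrist"); cv2.imwrite("pics/w7.png",w["pixels"][:,:,::-1])
```

```text
6.4833 [   8.8   12.3  -39.5  104.9    8.6   65.7 -141.4] [0.49182361 0.21830071 0.125559  ] [ 1.79990918e+02  7.14403372e-03 -1.07877899e+02] [0.67031968 0.16591201 0.18336922] 0.009518072925971881
```

View pics/s7.png

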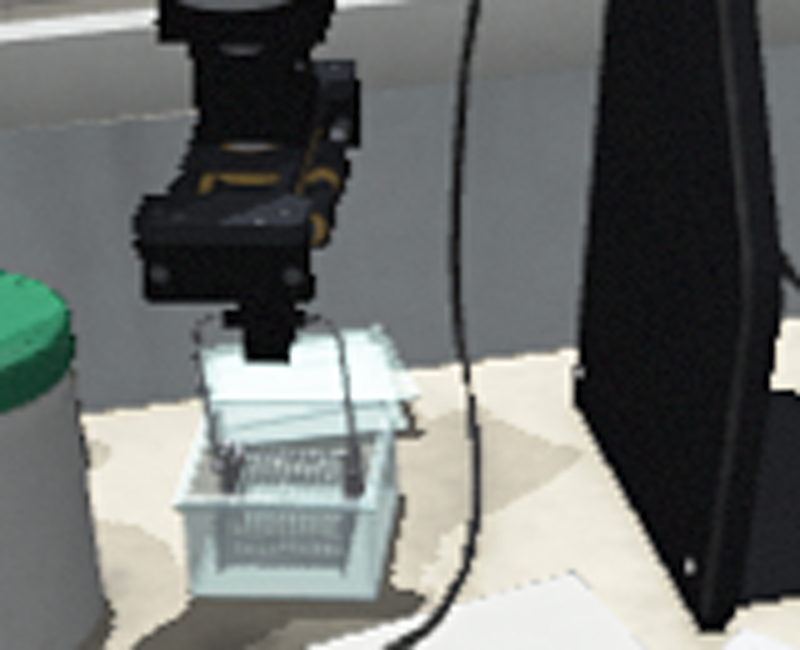

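View pics/w7.png

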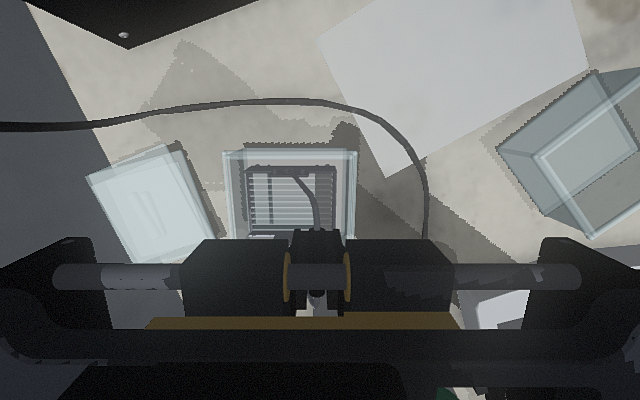

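Emit:
{"name": "send_rows", "arguments": {
  "steps": [
    [[-0.0046, 0, -0.001], [0, 0, 0], 0.004],
    [[-0.0093, 0, -0.0018], [0, 0, 0], 0.004],
    [[-0.014, 0, -0.0024], [0, 0, 0], 0.004],
    [[-0.0188, 0, -0.0027], [0, 0, 0], 0.004],
    [[-0.0235, 0, -0.0028], [0, 0, 0], 0.004]
  ]
}}

```text
time_s: 7.0
tool_pos: [0.4991, 0.2407, 0.1283]
tool_rot: [-180.0, 0.0, -107.9]
force: [-0.4, -1.0, -0.1]
grip_width: 0.0096
```

Emit:
{"name": "send_rows", "arguments": {
  "steps": [
    [[0, 0, 0], [0, 0, 0], 0.004],
    [[0, 0, 0], [0, 0, 0], 0.004],
    [[0, 0, 0], [0, 0, 0], 0.002],
    [[0, 0, 0], [0, 0, 0], 0.0],
    [[0, 0, 0], [0, 0, 0], 0.0]
  ],
  "grip_force": 25
}}

```text
time_s: 7.42
tool_pos: [0.4989, 0.2399, 0.1283]
tool_rot: [180.0, -0.0, -107.9]
force: [0.1, -0.2, 0.9]
grip_width: 0.0094
```

Run:
```python
from cell import env
from h import *
o=env.get_obs(); print(o['time_s'],o['qpos'].round(1),o['tool_pos'],o['tool_rot'],o['force'],o['grip_width'])
s=env.read_camera("scene"); crop(s,200,80,160,130,5,"pics/s8.png")
w=env.read_camera("wrist"); cv2.imwrite("pics/w8.png",w["pixels"][:,:,::-1])
```

```text
7.4167 [   6.7   14.3  -39.8  102.6    9.9   66.6 -144.1] [0.49892384 0.23990234 0.12828331] [ 1.79997790e+02 -8.06703198e-03 -1.07903146e+02] [ 0.08169974 -0.20754135  0.89396027] 0.009415996012522606
```

View pics/s8.png

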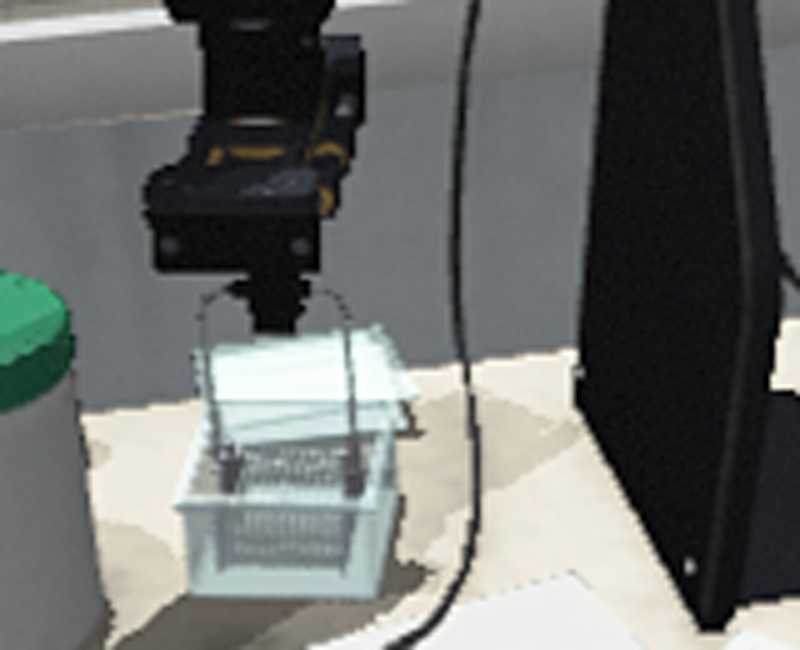

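View pics/w8.png

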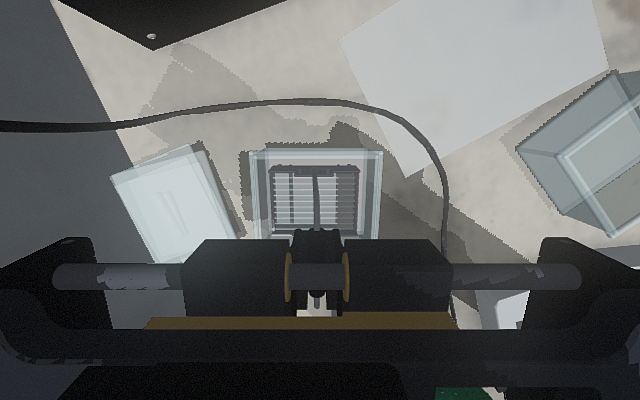

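Emit:
{"name": "send_rows", "arguments": {
  "steps": [
    [[0, 0, -0.002], [0, 0, 0], 0.0],
    [[0, 0, -0.006], [0, 0, 0], 0.0],
    [[0, 0, -0.011], [0, 0, 0], 0.0],
    [[0, 0, -0.016], [0, 0, 0], 0.0],
    [[0, 0, -0.02], [0, 0, 0], 0.0]
  ]
}}

```text
time_s: 7.93
tool_pos: [0.4991, 0.2401, 0.149]
tool_rot: [-180.0, 0.0, -107.9]
force: [0.3, 0.2, -1.7]
grip_width: 0.0091
```

Run:
```python
from cell import env
from h import *
o=env.get_obs(); print(o['time_s'],o['qpos'].round(1),o['tool_pos'],o['tool_rot'],o['force'],o['grip_width'])
s=env.read_camera("scene"); crop(s,200,80,160,130,5,"pics/s9.png")
w=env.read_camera("wrist"); cv2.imwrite("pics/w9.png",w["pixels"][:,:,::-1])
```

```text
7.9333 [   7.    13.2  -40.   101.3    9.    68.8 -143.4] [0.49908947 0.24013171 0.14901132] [-1.79980157e+02  1.07000412e-02 -1.07888173e+02] [ 0.25438395  0.18283226 -1.73821883] 0.009103296284511874
```

View pics/s9.png

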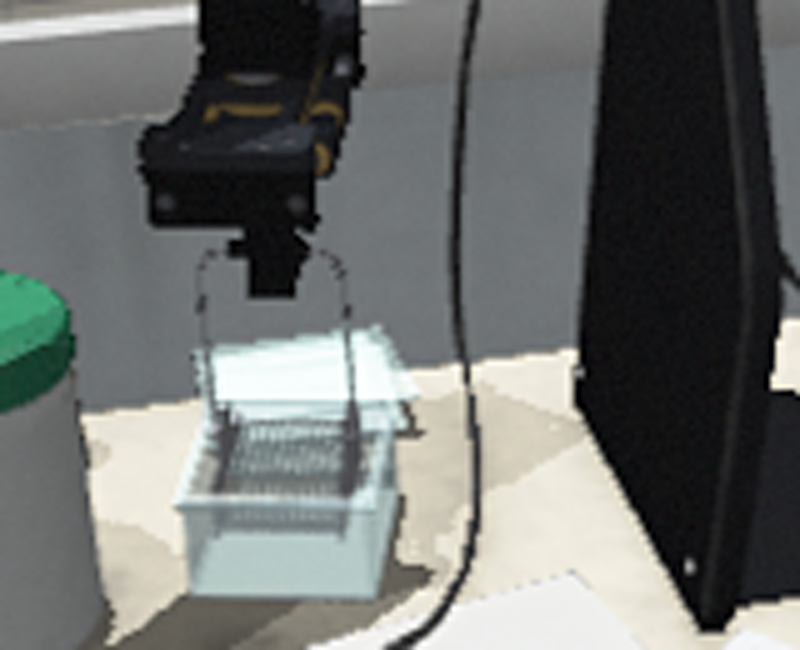

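View pics/w9.png

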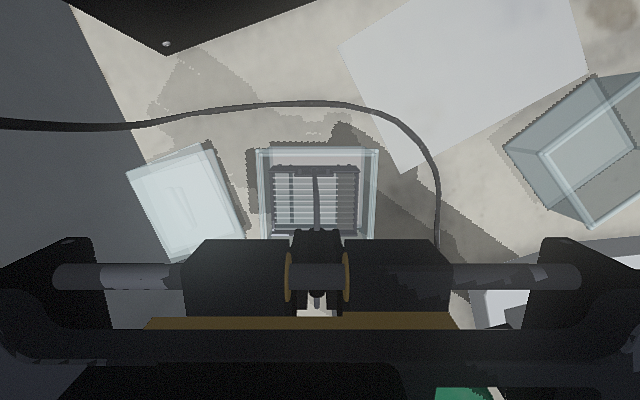

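Emit:
{"name": "send_rows", "arguments": {
  "steps": [
    [[0, 0, -0.006], [0, 0, 0], 0.0],
    [[0, 0, -0.015], [0, 0, 0], 0.0],
    [[0, 0, -0.025], [0, 0, 0], 0.0],
    [[0, 0, -0.035], [0, 0, 0], 0.0],
    [[0, 0, -0.045], [0, 0, 0], 0.0]
  ]
}}

```text
time_s: 8.45
tool_pos: [0.4992, 0.2403, 0.1948]
tool_rot: [-180.0, 0.0, -107.9]
force: [0.7, -0.0, -1.9]
grip_width: 0.009
```

Emit:
{"name": "send_rows", "arguments": {
  "steps": [
    [[0, 0, -0.01], [0, 0, 0], 0.0],
    [[0, 0, -0.02], [0, 0, 0], 0.0],
    [[0, 0, -0.03], [0, 0, 0], 0.0],
    [[0, 0, -0.037], [0, 0, 0], 0.0],
    [[0, 0, -0.041], [0, 0, 0], 0.0]
  ]
}}

```text
time_s: 8.87
tool_pos: [0.4994, 0.2403, 0.2357]
tool_rot: [-179.9, 0.0, -107.9]
force: [0.2, -0.1, -3.0]
grip_width: 0.0088
```

Run:
```python
from cell import env
from h import *
o=env.get_obs(); print(o['time_s'],o['qpos'].round(1),o['tool_pos'],o['tool_rot'],o['force'],o['grip_width'])
s=env.read_camera("scene"); crop(s,200,60,160,130,5,"pics/s10.png")
print(to_tool(o,[.4605,-.0315,.235],-65.6))
```

```text
8.8667 [   8.1    9.4  -40.5   94.8    6.2   78.  -141.2] [0.49939054 0.24031884 0.23570535] [-1.79929969e+02  4.86123465e-02 -1.07889966e+02] [ 0.19358224 -0.05328323 -2.9540685 ] 0.008841913135986106
(array([ 0.2706, -0.0465,  0.0005]), array([-1.500e-03,  4.000e-04, -7.381e-01]))
```

View pics/s10.png

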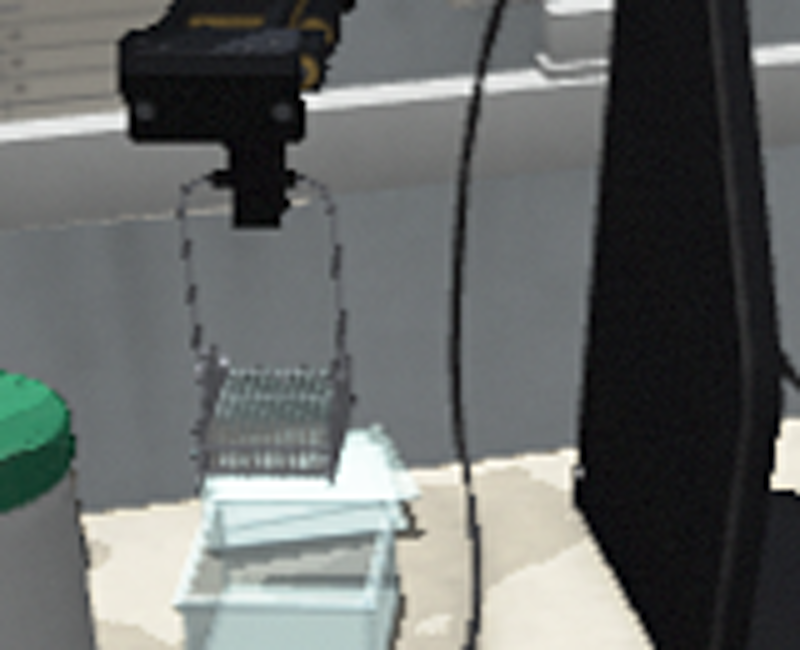

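Run:
```python
from h import *
p0=np.array([.4994,.2403,.2355]);p1=np.array([.4605,-.0315,.2355]);y0,y1=-107.9,-65.6
v=np.r_[np.arange(1,10)/10,np.ones(12),np.arange(9,0,-1)/10]; s=np.r_[0,np.cumsum(v)/v.sum()]; print(len(v))
for k in range(0,30,5):
    yb=y0+(y1-y0)*s[k]; B=R.from_euler('xyz',[180,0,yb],degrees=True)
    print([[B.inv().apply((p1-p0)*(s[k+i]-s[k])).round(4).tolist(),[0,0,round(float(-np.radians((y1-y0)*(s[k+i]-s[k]))),4)],0] for i in range(1,6)])
```

```text
30
[[[0.0013, -0.0002, -0.0], [0, 0, -0.0035], 0], [[0.0039, -0.0007, -0.0], [0, 0, -0.0105], 0], [[0.0077, -0.0013, -0.0], [0, 0, -0.0211], 0], [[0.0129, -0.0022, -0.0], [0, 0, -0.0352], 0], [[0.0193, -0.0033, -0.0], [0, 0, -0.0527], 0]]
[[[0.0078, -0.0009, -0.0], [0, 0, -0.0211], 0], [[0.0169, -0.002, -0.0], [0, 0, -0.0457], 0], [[0.0273, -0.0032, -0.0], [0, 0, -0.0738], 0], [[0.039, -0.0046, -0.0], [0, 0, -0.1055], 0], [[0.0519, -0.0061, -0.0], [0, 0, -0.1406], 0]]
[[[0.0131, 0.0003, 0.0], [0, 0, -0.0352], 0], [[0.0261, 0.0006, 0.0], [0, 0, -0.0703], 0], [[0.0392, 0.0009, 0.0], [0, 0, -0.1055], 0], [[0.0523, 0.0012, 0.0], [0, 0, -0.1406], 0], [[0.0654, 0.0015, 0.0], [0, 0, -0.1758], 0]]
[[[0.0128, 0.0026, 0.0], [0, 0, -0.0352], 0], [[0.0256, 0.0052, 0.0], [0, 0, -0.0703], 0], [[0.0385, 0.0077, 0.0], [0, 0, -0.1055], 0], [[0.0513, 0.0103, 0.0], [0, 0, -0.1406], 0], [[0.0641, 0.0129, 0.0], [0, 0, -0.1758], 0]]
[[[0.0122, 0.0048, 0.0], [0, 0, -0.0352], 0], [[0.0231, 0.0091, 0.0], [0, 0, -0.0668], 0], [[0.0329, 0.0129, 0.0], [0, 0, -0.0949], 0], [[0.0414, 0.0163, 0.0], [0, 0, -0.1195], 0], [[0.0487, 0.0191, 0.0], [0, 0, -0.1406], 0]]
[[[0.0057, 0.0032, 0.0], [0, 0, -0.0176], 0], [[0.0102, 0.0058, 0.0], [0, 0, -0.0316], 0], [[0.0137, 0.0077, 0.0], [0, 0, -0.0422], 0], [[0.0159, 0.009, 0.0], [0, 0, -0.0492], 0], [[0.0171, 0.0097, 0.0], [0, 0, -0.0527], 0]]
```

Emit:
{"name": "send_rows", "arguments": {
  "steps": [
    [[0.0013, 0, 0], [0, 0, -0.0035], 0],
    [[0.004, -0.001, 0], [0, 0, -0.0105], 0],
    [[0.0077, -0.0013, 0], [0, 0, -0.021], 0],
    [[0.013, -0.002, 0], [0, 0, -0.035], 0],
    [[0.0193, -0.0033, 0], [0, 0, -0.053], 0]
  ]
}}

```text
time_s: 9.33
tool_pos: [0.4957, 0.2202, 0.2336]
tool_rot: [179.9, -0.0, -104.8]
force: [-0.1, 0.8, -2.7]
grip_width: 0.0086
```

Emit:
{"name": "send_rows", "arguments": {
  "steps": [
    [[0.008, -0.001, 0], [0, 0, -0.021], 0],
    [[0.017, -0.002, 0], [0, 0, -0.046], 0],
    [[0.0273, -0.0032, 0], [0, 0, -0.074], 0],
    [[0.039, -0.0046, 0], [0, 0, -0.1055], 0],
    [[0.052, -0.006, 0], [0, 0, -0.1405], 0]
  ]
}}

```text
time_s: 9.75
tool_pos: [0.4881, 0.1682, 0.2337]
tool_rot: [179.9, -0.0, -96.7]
force: [0.3, 1.1, -2.1]
grip_width: 0.0088
```

Emit:
{"name": "send_rows", "arguments": {
  "steps": [
    [[0.013, 0.0003, 0], [0, 0, -0.035], 0],
    [[0.026, 0.0006, 0], [0, 0, -0.07], 0],
    [[0.0392, 0.0009, 0], [0, 0, -0.1055], 0],
    [[0.0523, 0.0012, 0], [0, 0, -0.1406], 0],
    [[0.0654, 0.0015, 0], [0, 0, -0.176], 0]
  ]
}}

```text
time_s: 10.17
tool_pos: [0.4788, 0.1029, 0.2338]
tool_rot: [179.9, -0.0, -86.6]
force: [-0.1, -0.1, -2.6]
grip_width: 0.0091
```

Emit:
{"name": "send_rows", "arguments": {
  "steps": [
    [[0.0128, 0.0026, 0], [0, 0, -0.035], 0],
    [[0.0256, 0.0052, 0], [0, 0, -0.07], 0],
    [[0.0385, 0.0077, 0], [0, 0, -0.1055], 0],
    [[0.0513, 0.0103, 0], [0, 0, -0.1406], 0],
    [[0.0641, 0.0129, 0], [0, 0, -0.176], 0]
  ]
}}

```text
time_s: 10.58
tool_pos: [0.4696, 0.0383, 0.2338]
tool_rot: [179.9, 0.0, -76.5]
force: [-0.8, 0.5, -2.1]
grip_width: 0.0086
```

Emit:
{"name": "send_rows", "arguments": {
  "steps": [
    [[0.0122, 0.0048, 0], [0, 0, -0.035], 0],
    [[0.0231, 0.0091, 0], [0, 0, -0.067], 0],
    [[0.0329, 0.0129, 0], [0, 0, -0.095], 0],
    [[0.0414, 0.0163, 0], [0, 0, -0.1195], 0],
    [[0.0487, 0.0191, 0], [0, 0, -0.1405], 0]
  ]
}}

```text
time_s: 11.0
tool_pos: [0.4622, -0.0136, 0.2338]
tool_rot: [179.9, 0.0, -68.5]
force: [-0.3, -0.6, -2.8]
grip_width: 0.009
```

Emit:
{"name": "send_rows", "arguments": {
  "steps": [
    [[0.0057, 0.0032, 0], [0, 0, -0.0176], 0],
    [[0.0102, 0.0058, 0], [0, 0, -0.0316], 0],
    [[0.0137, 0.0077, 0], [0, 0, -0.042], 0],
    [[0.0159, 0.009, 0], [0, 0, -0.049], 0],
    [[0.0171, 0.0097, 0], [0, 0, -0.0527], 0]
  ]
}}

```text
time_s: 11.42
tool_pos: [0.4598, -0.0323, 0.2341]
tool_rot: [180.0, 0.0, -65.6]
force: [-0.4, 0.9, -2.2]
grip_width: 0.0093
```

Run:
```python
from cell import env
from h import *
import pickle
o=env.get_obs(); print(o['time_s'],o['qpos'].round(1),o['tool_pos'],o['tool_rot'],o['force'],o['grip_width'])
cs={n:env.read_camera(n) for n in ["scene","top","wrist"]}; pickle.dump(cs,open("c2.pkl","wb"))
crop(cs["scene"],200,110,130,180,4,"pics/s11.png")
crop(cs["top"],270,170,160,130,5,"pics/t11.png")
cv2.imwrite("pics/w11.png",cs["wrist"]["pixels"][:,:,::-1])
print(to_tool(o,[.4605,-.0315,.235],-65.6))
```

```text
11.4167 [ 27.4  -4.4 -25.2 106.8  -1.9  77.3 -62.8] [ 0.45982094 -0.03230381  0.2340589 ] [ 1.79971093e+02  9.26499666e-03 -6.55631235e+01] [-0.3970067   0.87527702 -2.15662147] 0.009313072801467889
(array([-0.0005, -0.001 , -0.0009]), array([0.0005, 0.0002, 0.0006]))
```

View pics/s11.png

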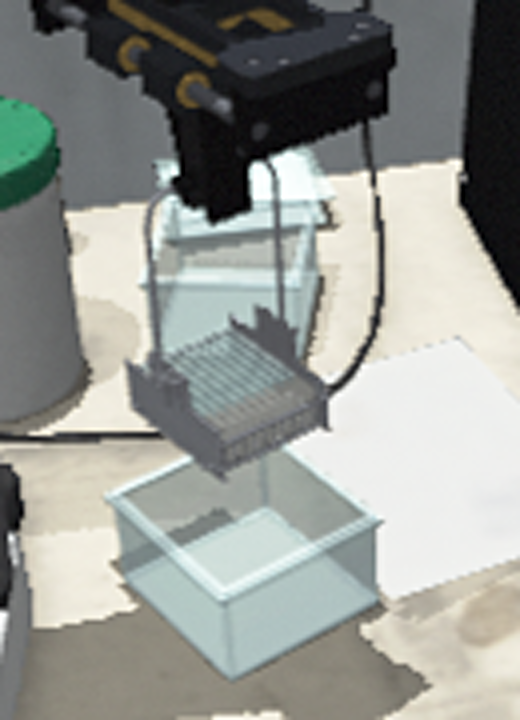

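View pics/w11.png

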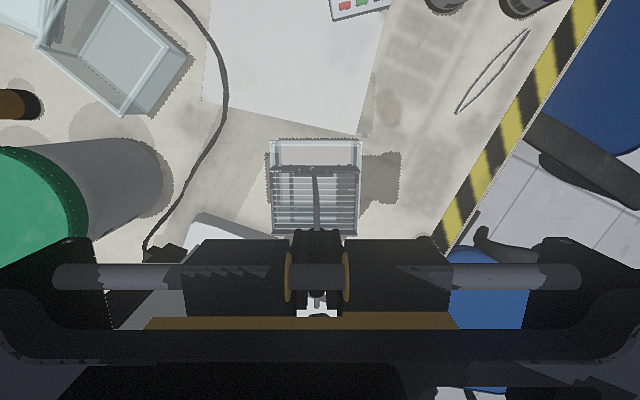

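View pics/t11.png

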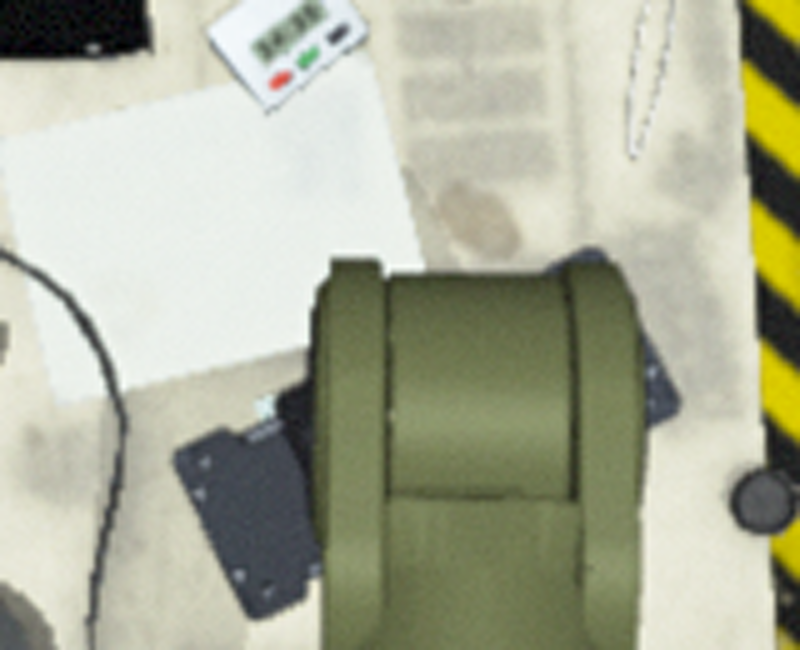

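```bash
cat > ov.py <<'E'
from h import *
import pickle,sys
from fit import rect
cs=pickle.load(open("c2.pkl","rb"))
def lines(img,c,P,col,k,x0,y0):
    q=((proj(c,P)-[x0,y0]+.5)*k-.5); cv2.polylines(img,[np.round(q*16).astype(np.int32)],True,col,1,cv2.LINE_AA,4)
def ov(c,x0,y0,w,h,k,f,rk,ds,zu):
    im=np.ascontiguousarray(cv2.resize(c["pixels"][y0:y0+h,x0:x0+w,::-1],None,fx=k,fy=k,interpolation=cv2.INTER_CUBIC))
    lines(im,c,rect(ds,.11,.1,.06),(0,0,255),k,x0,y0)
    lines(im,c,rect(ds,.104,.094,.0),(255,0,255),k,x0,y0)
    lines(im,c,rect(rk,.085,.072,zu),(0,200,0),k,x0,y0)
    lines(im,c,rect(rk,.085,.072,zu+.034),(255,0,0),k,x0,y0)
    cv2.imwrite(f,im)
a=np.radians(-65.6)
if __name__=="__main__":
    rk=[.4598,-.0323,a]; ds=[.4608,-.0315,a]
    ov(cs["scene"],215,185,90,105,7,"pics/o1.png",rk,ds,.234-.1233)
    ov(cs["wrist"],255,125,120,120,5,"pics/o2.png",rk,ds,.234-.1233)
E
python3 ov.py
```

```text
(no output)
```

View pics/o1.png

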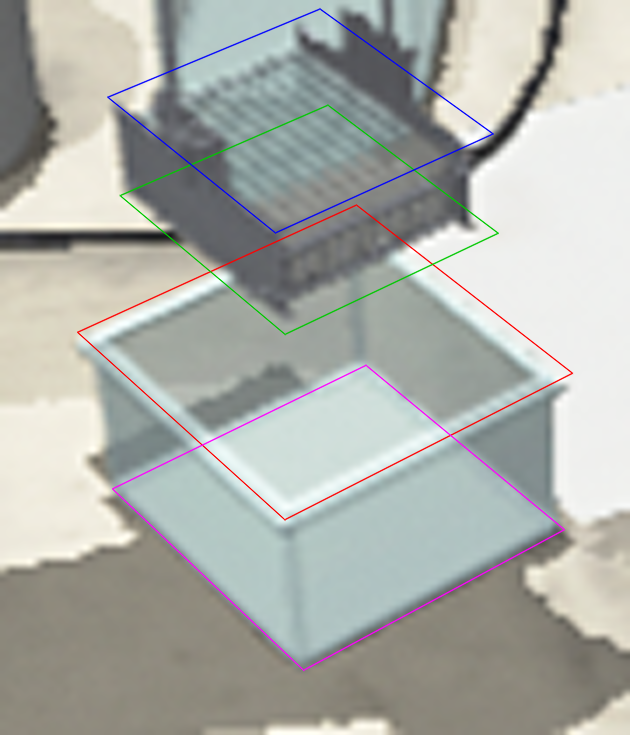

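View pics/o2.png

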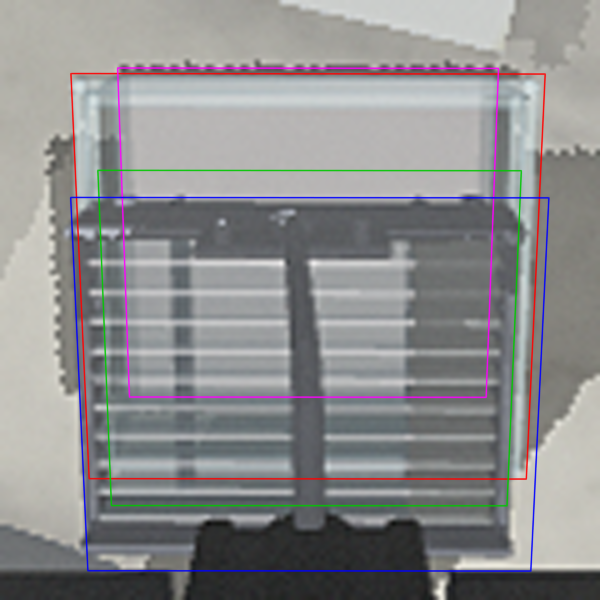

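Emit:
{"name": "send_rows", "arguments": {
  "steps": [
    [[0, 0, 0.005], [0, 0, 0], 0],
    [[0, 0, 0.014], [0, 0, 0], 0],
    [[0, 0, 0.024], [0, 0, 0], 0],
    [[0, 0, 0.032], [0, 0, 0], 0],
    [[0, 0, 0.036], [0, 0, 0], 0]
  ]
}}

```text
time_s: 11.98
tool_pos: [0.459, -0.0317, 0.1962]
tool_rot: [179.9, 0.1, -65.6]
force: [-0.4, -0.7, -2.0]
grip_width: 0.0091
```

Emit:
{"name": "send_rows", "arguments": {
  "steps": [
    [[0, 0, 0], [0, 0, 0], 0],
    [[0, 0, 0], [0, 0, 0], 0],
    [[0, 0, 0], [0, 0, 0], 0],
    [[0, 0, 0], [0, 0, 0], 0],
    [[0, 0, 0], [0, 0, 0], 0]
  ]
}}

```text
time_s: 12.4
tool_pos: [0.4604, -0.0319, 0.1988]
tool_rot: [-180.0, -0.0, -65.6]
force: [0.1, 0.5, -3.1]
grip_width: 0.0087
```

Run:
```python
from cell import env
from h import *
import pickle
o=env.get_obs(); print(o['time_s'],o['qpos'].round(1),o['tool_pos'],o['tool_rot'],o['force'],o['grip_width'])
cs={n:env.read_camera(n) for n in ["scene","wrist"]}; pickle.dump(cs,open("c3.pkl","wb"))
crop(cs["scene"],215,185,90,105,7,"pics/s12.png")
crop(cs["wrist"],255,125,120,120,5,"pics/w12.png")
```

```text
12.4 [ 27.3  -3.2 -25.5 109.8  -1.4  73.  -63.4] [ 0.46043172 -0.0318967   0.19878697] [-1.79960104e+02 -3.32620321e-02 -6.55644576e+01] [ 0.11338406  0.48937493 -3.08283687] 0.008672430563044526
```

View pics/s12.png

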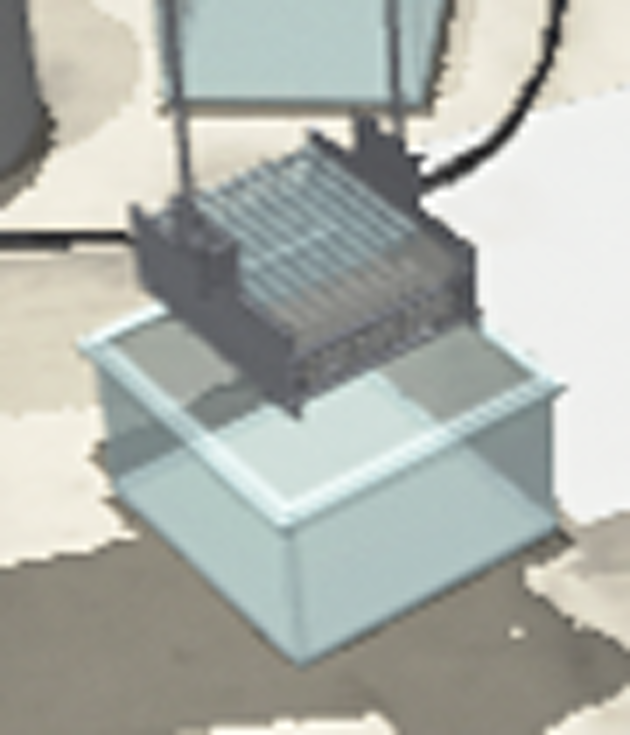

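View pics/w12.png

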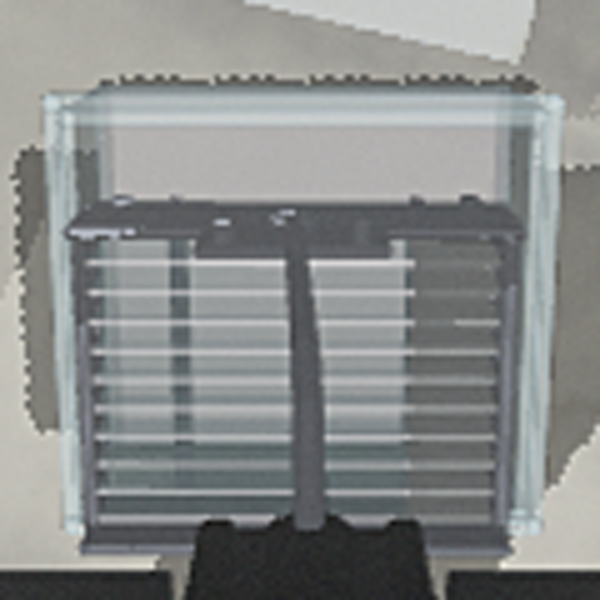

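Run:
```python
import ov
from ov import *
cs=pickle.load(open("c3.pkl","rb"))
def lines2(img,c,P,col,k,x0,y0): pass
a=np.radians(-65.6); S=cs["scene"]
from scipy.optimize import least_squares
px=lambda l:(np.array(l,float)+.5)/7-.5+[215,185]
obs=px([(297,415),(478,318),(140,270)])
o=np.array([[1,-1],[1,1],[-1,-1]])
# dish in this image: bottom corners & rim
dr=px([(80,343),(565,387),(288,528)]); do=np.array([[-1,-1],[1,1],[1,-1]])
db=px([(300,663),(555,527),(120,490)]) ; bo=np.array([[1,-1],[1,1],[-1,-1]])
f=lambda p:np.r_[proj(S,rect(p,.11,.1,.062,do))-dr,proj(S,rect(p,.104,.094,0,bo))-db].ravel()
r=least_squares(f,[.46,-.03,a]);print("dish",r.x[:2],np.degrees(r.x[2]),r.fun.reshape(-1,2).round(1).tolist())
for fixz in (None,.0755):
  def g(p):
    z=p[3] if fixz is None else fixz
    e=proj(S,rect(p[:3],.085,p[4],z,o))-obs
    return np.r_[e.ravel(),(p[2]-a)*20]
  q=least_squares(g,[.46,-.03,a,.08,.066]);print("rack",q.x,np.degrees(q.x[2]),q.fun.round(1))
```

```text
dish [ 0.46026301 -0.0343465 ] -65.8584965522996 [[-0.6, -1.6], [1.0, -1.8], [-0.8, -1.1], [0.3, 2.0], [1.3, 1.3], [-1.2, 0.6]]
rack [ 0.45955425 -0.0163942  -1.14863232  0.06973524  0.06375746] -65.81178420070769 [ 0.  -0.7  0.2  0.5 -0.2  0.3 -0.1]
rack [ 0.45859908 -0.02390902 -1.14917473 -1.15853956  0.06303063] -65.84286170109691 [ 0.1 -0.7  0.3  0.5 -0.4  0.1 -0.1]
```

Run:
```python
from ov import *
from scipy.optimize import least_squares
cs=pickle.load(open("c3.pkl","rb")); W=cs["wrist"]; a=np.radians(-65.6)
px=lambda l:(np.array(l,float)+.5)/5-.5+[255,125]
d=px([(45,97),(563,97),(543,528),(66,530)])
for A,B in((.11,.1),(.108,.098),(.107,.097)):
  r=least_squares(lambda p:(proj(W,rect(p,A,B,.06))-d).ravel(),[.46,-.03,a]); print(A,r.x[:2],np.degrees(r.x[2]),r.fun.reshape(-1,2).round(1).tolist())
T=np.array([.4604,-.0319]); X=np.array([np.cos(a),np.sin(a)]); Y=np.array([np.sin(a),-np.cos(a)])
print("dish rel TCP",[(r.x[:2]-T)@X,(r.x[:2]-T)@Y])
for z in(.1,.104,.108):
  p=unproj(W,px([(296,394)]),z)[0,:2]; print(z,p,(p-T)@X,(p-T)@Y)
  e=unproj(W,px([(296,262),(296,520)]),z)[:,:2]; print(" pitch",np.linalg.norm(e[0]-e[1])/9)
```

```text
0.11 [ 0.46021053 -0.03125426] -65.47768625164905 [[-1.1, -1.2], [1.0, -1.3], [0.6, 1.7], [-0.5, 1.4]]
0.108 [ 0.46041951 -0.03115778] -65.47757992841419 [[-0.1, -0.4], [0.0, -0.5], [-0.2, 0.7], [0.3, 0.4]]
0.107 [ 0.4605216  -0.03111065] -65.47752724337951 [[0.4, -0.0], [-0.5, -0.2], [-0.6, 0.2], [0.7, -0.1]]
dish rel TCP [np.float64(-0.000668612169702263), np.float64(-0.00043682218184509905)]
0.1 [ 0.456147  -0.0314099] -0.0022032608522304406 0.003670669001367173
 pitch 0.005743808088238003
0.104 [ 0.45727268 -0.03093235] -0.002173136714262113 0.002448258367878495
 pitch 0.005655696451374317
0.108 [ 0.45839835 -0.0304548 ] -0.002143012576293792 0.0012258477343898143
 pitch 0.0055675848145106295
```

Emit:
{"name": "send_rows", "arguments": {
  "steps": [
    [[0.0005, -0.0008, 0], [0, 0, 0], 0],
    [[0.001, -0.0016, 0.002], [0, 0, 0], 0],
    [[0.0015, -0.0025, 0.006], [0, 0, 0], 0],
    [[0.0015, -0.0025, 0.011], [0, 0, 0], 0],
    [[0.0015, -0.0025, 0.015], [0, 0, 0], 0]
  ]
}}

```text
time_s: 12.92
tool_pos: [0.4628, -0.0322, 0.1825]
tool_rot: [180.0, 0.0, -65.6]
force: [0.2, 0.3, -2.0]
grip_width: 0.0092
```

Emit:
{"name": "send_rows", "arguments": {
  "steps": [
    [[0, 0, 0.003], [0, 0, 0], 0],
    [[0, 0, 0.006], [0, 0, 0], 0],
    [[0, 0, 0.009], [0, 0, 0], 0],
    [[0, 0, 0.012], [0, 0, 0], 0],
    [[0, 0, 0.013], [0, 0, 0], 0]
  ]
}}

```text
time_s: 13.33
tool_pos: [0.4627, -0.0322, 0.1698]
tool_rot: [180.0, 0.0, -65.6]
force: [-0.2, -0.4, -1.8]
grip_width: 0.0093
```

Run:
```python
from cell import env
from h import *
import pickle
o=env.get_obs(); print(o['time_s'],o['qpos'].round(1),o['tool_pos'],o['tool_rot'],o['force'],o['grip_width'])
cs={n:env.read_camera(n) for n in ["scene","wrist"]}; pickle.dump(cs,open("c4.pkl","wb"))
crop(cs["scene"],215,185,90,105,7,"pics/s13.png")
crop(cs["wrist"],255,125,120,120,5,"pics/w13.png")
```

```text
13.3333 [ 27.1  -1.4 -25.8 111.7  -0.7  69.6 -64. ] [ 0.46273765 -0.03218379  0.16977607] [ 1.79964851e+02  1.70646012e-02 -6.55599132e+01] [-0.15191809 -0.41441473 -1.80936829] 0.009301361047214811
```

View pics/s13.png

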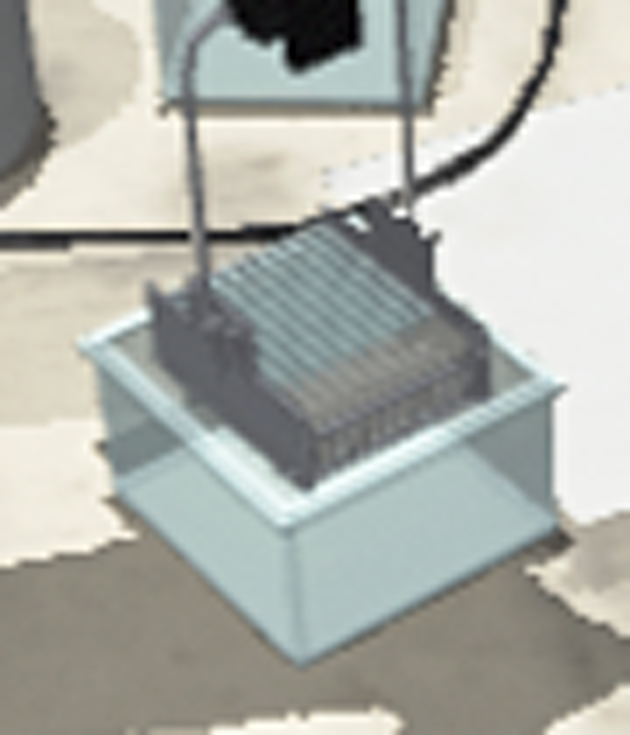

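View pics/w13.png

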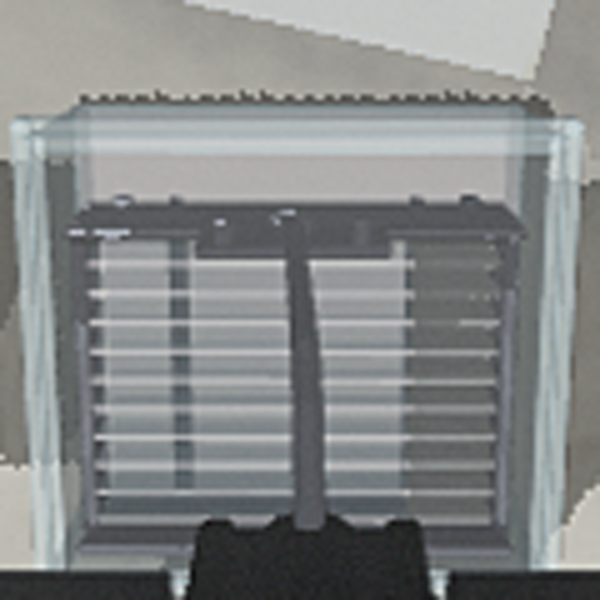

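Emit:
{"name": "send_rows", "arguments": {
  "steps": [
    [[0, 0, 0.003], [0, 0, 0], 0],
    [[0, 0, 0.007], [0, 0, 0], 0],
    [[0, 0, 0.012], [0, 0, 0], 0],
    [[0, 0, 0.016], [0, 0, 0], 0],
    [[0, 0, 0.02], [0, 0, 0], 0]
  ]
}}

```text
time_s: 13.85
tool_pos: [0.4628, -0.0322, 0.1497]
tool_rot: [180.0, 0.0, -65.6]
force: [-1.1, -0.0, -2.4]
grip_width: 0.0091
```

Emit:
{"name": "send_rows", "arguments": {
  "steps": [
    [[0, 0, 0.004], [0, 0, 0], 0],
    [[0, 0, 0.008], [0, 0, 0], 0],
    [[0, 0, 0.011], [0, 0, 0], 0],
    [[0, 0, 0.014], [0, 0, 0], 0],
    [[0, 0, 0.016], [0, 0, 0], 0]
  ]
}}

```text
time_s: 14.27
tool_pos: [0.4629, -0.0322, 0.1339]
tool_rot: [180.0, 0.0, -65.6]
force: [-0.5, 0.0, -2.8]
grip_width: 0.0094
```

Run:
```python
from cell import env
from h import *
import pickle
o=env.get_obs(); print(o['time_s'],o['qpos'].round(1),o['tool_pos'],o['tool_rot'],o['force'],o['grip_width'])
cs={n:env.read_camera(n) for n in ["scene","wrist"]}; pickle.dump(cs,open("c5.pkl","wb"))
crop(cs["scene"],215,185,90,105,7,"pics/s14.png")
crop(cs["wrist"],255,125,120,120,5,"pics/w14.png")
```

```text
14.2667 [ 26.8   0.6 -26.1 114.2   0.3  65.3 -64.9] [ 0.46288547 -0.03218797  0.1339033 ] [ 1.79983710e+02  8.30473779e-03 -6.55618450e+01] [-0.53655969  0.00429237 -2.75666562] 0.00939712724498986
```

View pics/s14.png

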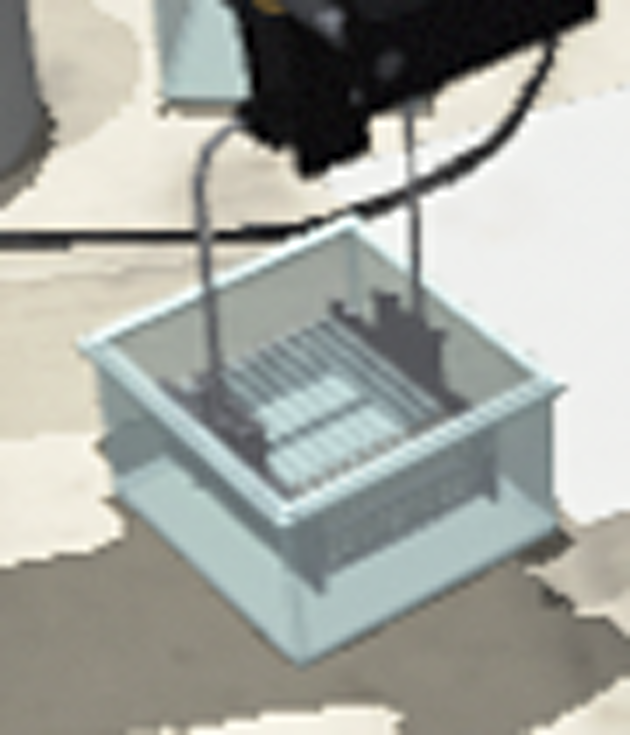

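View pics/w14.png

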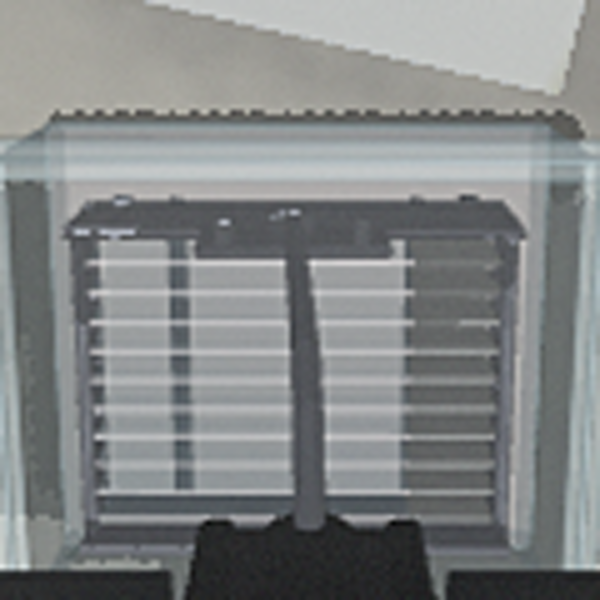

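Emit:
{"name": "send_rows", "arguments": {
  "steps": [
    [[0, 0, 0.001], [0, 0, 0], 0],
    [[0, 0, 0.002], [0, 0, 0], 0],
    [[0, 0, 0.003], [0, 0, 0], 0],
    [[0, 0, 0.004], [0, 0, 0], 0],
    [[0, 0, 0.005], [0, 0, 0], 0]
  ]
}}

```text
time_s: 14.78
tool_pos: [0.463, -0.0322, 0.1293]
tool_rot: [-180.0, -0.0, -65.6]
force: [-0.0, 0.3, -3.0]
grip_width: 0.0091
```

Emit:
{"name": "send_rows", "arguments": {
  "steps": [
    [[0, 0, 0.0005], [0, 0, 0], 0],
    [[0, 0, 0.001], [0, 0, 0], 0],
    [[0, 0, 0.0015], [0, 0, 0], 0],
    [[0, 0, 0.0015], [0, 0, 0], 0],
    [[0, 0, 0.0015], [0, 0, 0], 0]
  ]
}}

```text
time_s: 15.2
tool_pos: [0.4633, -0.0323, 0.1282]
tool_rot: [-180.0, -0.0, -65.6]
force: [0.2, -0.5, 1.7]
grip_width: 0.0091
```

Run:
```python
from cell import env
from h import *
import pickle
o=env.get_obs(); print(o['time_s'],o['tool_pos'],o['tool_rot'],o['force'],o['wrist_torque'],o['grip_width'])
cs={n:env.read_camera(n) for n in ["scene","wrist"]}; pickle.dump(cs,open("c6.pkl","wb"))
crop(cs["scene"],215,185,90,105,7,"pics/s15.png")
```

```text
15.2 [ 0.46332822 -0.03228968  0.12823788] [-1.79969613e+02 -3.21373572e-02 -6.55674735e+01] [ 0.19105629 -0.53168605  1.71834312] [-0.03710923  0.02807399  0.06181796] 0.009081538661797794
```

View pics/s15.png

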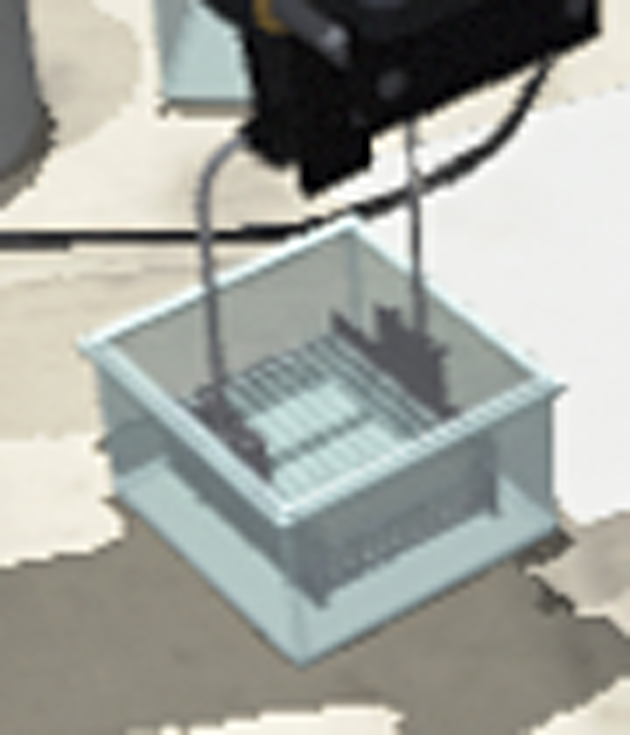

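Emit:
{"name": "send_rows", "arguments": {
  "steps": [
    [[0, 0, 0], [0, 0, 0], 0],
    [[0, 0, 0], [0, 0, 0], 0],
    [[0, 0, 0], [0, 0, 0], 0],
    [[0, 0, 0], [0, 0, 0], 0],
    [[0, 0, 0], [0, 0, 0], 0]
  ]
}}

```text
time_s: 15.72
tool_pos: [0.4633, -0.0323, 0.1282]
tool_rot: [-180.0, -0.0, -65.6]
force: [-0.0, 0.2, 3.2]
grip_width: 0.0093
```

Emit:
{"name": "send_rows", "arguments": {
  "steps": [
    [[0, 0, -0.001], [0, 0, 0], 0],
    [[0, 0, -0.003], [0, 0, 0], 0],
    [[0, 0, -0.006], [0, 0, 0], 0],
    [[0, 0, -0.01], [0, 0, 0], 0],
    [[0, 0, -0.015], [0, 0, 0], 0]
  ]
}}

```text
time_s: 16.13
tool_pos: [0.4625, -0.0321, 0.1427]
tool_rot: [179.9, 0.0, -65.6]
force: [1.1, -0.1, -3.2]
grip_width: 0.0088
```

Emit:
{"name": "send_rows", "arguments": {
  "steps": [
    [[0, 0, -0.005], [0, 0, 0], 0],
    [[0, 0, -0.011], [0, 0, 0], 0],
    [[0, 0, -0.017], [0, 0, 0], 0],
    [[0, 0, -0.023], [0, 0, 0], 0],
    [[0, 0, -0.029], [0, 0, 0], 0]
  ]
}}

```text
time_s: 16.55
tool_pos: [0.4631, -0.0322, 0.1726]
tool_rot: [-180.0, -0.0, -65.6]
force: [-0.5, -0.5, -1.4]
grip_width: 0.0092
```

Emit:
{"name": "send_rows", "arguments": {
  "steps": [
    [[0, 0, -0.007], [0, 0, 0], 0],
    [[0, 0, -0.014], [0, 0, 0], 0],
    [[0, 0, -0.021], [0, 0, 0], 0],
    [[0, 0, -0.028], [0, 0, 0], 0],
    [[0, 0, -0.034], [0, 0, 0], 0]
  ]
}}

```text
time_s: 16.97
tool_pos: [0.4632, -0.0322, 0.2068]
tool_rot: [-180.0, -0.0, -65.6]
force: [0.3, -0.0, -2.6]
grip_width: 0.0095
```

Emit:
{"name": "send_rows", "arguments": {
  "steps": [
    [[0, 0, -0.006], [0, 0, 0], 0],
    [[0, 0, -0.011], [0, 0, 0], 0],
    [[0, 0, -0.015], [0, 0, 0], 0],
    [[0, 0, -0.018], [0, 0, 0], 0],
    [[0, 0, -0.019], [0, 0, 0], 0]
  ]
}}

```text
time_s: 17.38
tool_pos: [0.4632, -0.0322, 0.2253]
tool_rot: [-180.0, -0.0, -65.6]
force: [0.0, 0.0, -2.3]
grip_width: 0.0092
```

Emit:
{"name": "send_rows", "arguments": {
  "steps": [
    [[0, 0, 0], [0, 0, 0], 0],
    [[0, 0, 0], [0, 0, 0], 0],
    [[0, 0, 0], [0, 0, 0], 0],
    [[0, 0, 0], [0, 0, 0], 0],
    [[0, 0, 0], [0, 0, 0], 0]
  ]
}}

```text
time_s: 17.8
tool_pos: [0.4628, -0.0322, 0.2246]
tool_rot: [180.0, 0.0, -65.6]
force: [0.1, 0.5, -3.6]
grip_width: 0.0092
```

Emit:
{"name": "send_rows", "arguments": {
  "steps": [
    [[0, 0, 0], [0, 0, 0], 0],
    [[0, 0, 0], [0, 0, 0], 0],
    [[0, 0, 0], [0, 0, 0], 0],
    [[0, 0, 0], [0, 0, 0], 0],
    [[0, 0, 0], [0, 0, 0], 0]
  ]
}}

```text
time_s: 18.22
tool_pos: [0.463, -0.0322, 0.2248]
tool_rot: [180.0, -0.0, -65.6]
force: [-0.3, -0.8, -2.5]
grip_width: 0.0087
```

Run:
```python
from cell import env
from h import *
import pickle
cs={n:env.read_camera(n) for n in ["scene","wrist","top"]}
o=env.get_obs(); print(o['time_s'],o['joint_velocities'].round(2),o['tool_pos'],o['tool_rot'],o['force'],o['grip_width'])
cv2.imwrite("pics/sF.png",cs["scene"]["pixels"][:,:,::-1])
crop(cs["scene"],205,150,100,140,5,"pics/s16.png")
crop(cs["wrist"],155,25,330,230,2.4,"pics/w16.png")
c0=pickle.load(open("c0.pkl","rb"))
d=cv2.absdiff(c0["scene"]["pixels"],cs["scene"]["pixels"]).max(2); cv2.imwrite("pics/diff.png",(d>25).astype(np.uint8)*255)
```

```text
18.3667 [-0.01  0.01 -0.09 -0.05 -0.05  0.03 -0.03] [ 0.46301705 -0.03218888  0.22487291] [-1.79998877e+02 -7.25834379e-03 -6.55602273e+01] [ 0.37674983 -0.28013541 -2.28173677] 0.008971114321118358
```

View pics/s16.png

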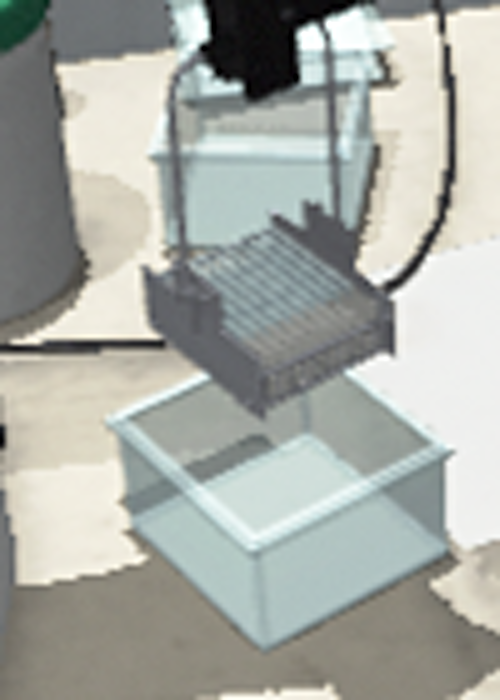

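View pics/w16.png

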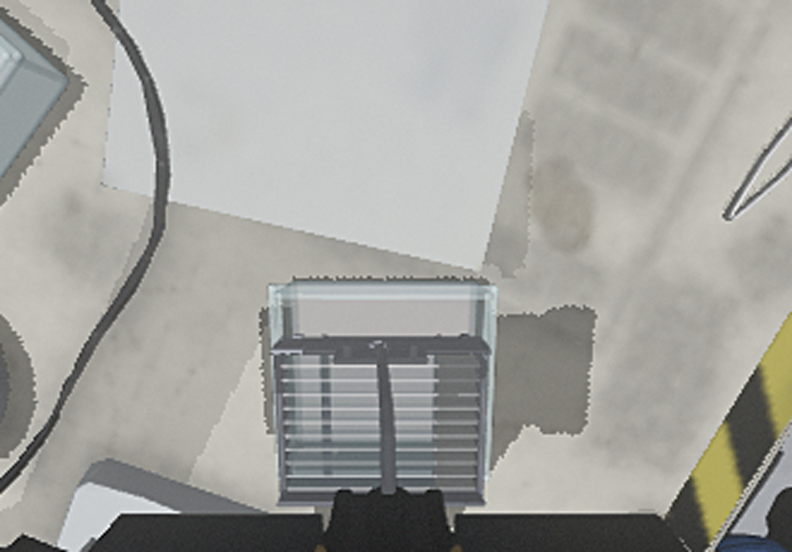

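View pics/diff.png

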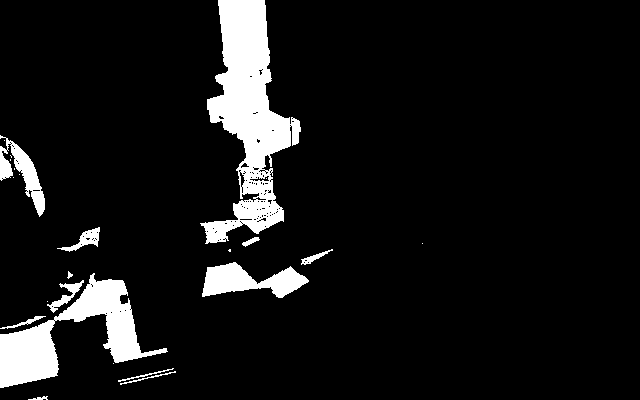

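View pics/sF.png

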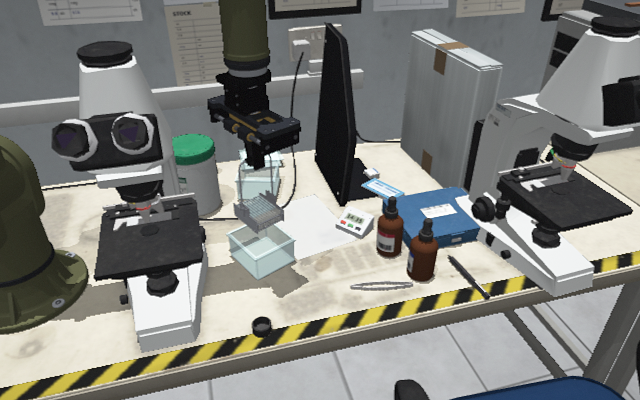

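The rack hangs level about 4 cm above the rinse dish. The difference image shows no dish or bystander moved; apart from the arm and rack, only shadows changed.

```bash
python3 -c "
from cell import env
print(env.sign_off())"
```

```text
the job is handed in; nothing more can be done
None
```

I carried out the whole job and handed it in at about 18.4 s. The rack is still held by its handle at 25 N grip, about 4 cm above the rinse dish's rim.

**What I did:**
1. I gripped the sleeve lightly and swung the handle upright on its arc while the rack stood in the stain dish.
2. I tightened the grip, lifted the rack, carried it over and turned it to match the rinse dish.
3. After a 3 mm correction from the wrist picture, I lowered it until it touched the floor. The vertical force went from −3.0 to +1.7 N, then +3.2 N while it rested there.
4. I raised it straight up and let it settle.

**Last checks:**
- **Arm:** tool level to within 0.1°, joints nearly still, and the force reading about equal to the rack's weight.
- **Rack:** it looks level in the pictures. All ten slides were in place when I counted them just before lowering, and the final pictures look the same.
- **Surroundings:** the difference from the first scene picture shows only the arm, the rack and shadows. Neither dish, the timer, the bottles nor the forceps show a shift.

**One disagreement:** before lowering, the scene camera put the rack up to about 10 mm off the dish along its viewing direction. The wrist camera put it about 3 mm off. I followed the wrist camera, and the rack went in without touching the walls.

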